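# Stow the grinding balls behind the tray divider

## Task

Put the grinding balls away so that they cannot roll against the vials: first take the metal divider from its leaning stand and slide it upright into the slots across the long grey tray, right down to the floor. Then pick up the scoop and, with its lip low over the empty end of the tray, pour all six balls in there, and set the empty scoop back upright on the bench. Do not push the loose bottle, beaker, jar and bowl about.

Things in the scene. Friction and masses are not known exactly. Their poses are not given: they have to be found in the camera images.
- tray: Grey tray fixed to the bench, 220 x 112 mm, 58 high, walls and floor 6. Origin: centre of underside; x along its length to the empty end, z up. Three fixed glass vials (tops 68 mm above the bench) at x -88 to -30 mm. At x = 5 mm two facing upright slots, one in each long wall, between ribs 10 mm deep, 46 high: slot 9 mm wide, mouth flared; 100 mm from slot bottom to slot bottom.
- tray_slot (a point): Point on the tray's inner floor (6 mm above the bench) midway between the two slots, where the middle of the divider's lower edge belongs; axes as the tray.
- tray_pocket (a point): Centre of the inner floor of the tray's empty pocket (96 mm along x from divider to end wall, 100 mm along y, 52 mm deep); axes as the tray.
- stand: Fixed aluminium stand on a dark foot 90 x 80 mm; in its channel (70 mm wide along y) the divider leans 30 deg from vertical, its top towards the stand's -x side. Origin: centre of its underside. The back plate covers the divider's lowest 44 mm, the front lip its lowest 20 mm.
- divider: Aluminium plate 5 mm thick (x), 94 mm wide (y), 50 mm tall, with a grip tab in the middle of its top edge: 9 mm thick, 34 mm wide, from z = 49 to 85 mm. Origin: middle of its lower edge; z up along the plate. 70 g. At the start it leans in the stand.
- divider_grip (a point): Point in the divider's tab 70 mm above its lower edge (15 mm below the tab's top), to pinch across the 9 mm.
- scoop: Grey plastic scoop with the six balls, 110 g empty. Origin: centre of underside; x to the pouring lip, z up. Pan 54 mm wide (inside 46), floor x -34 to 34, 4 mm thick, walls 50 high; its front is a ramp rising at 40 deg from x = 33 to the lip at x = 77, z = 41. Flat handle tab, 8 mm thick, 34 wide, from the back wall, leaning 30 deg back (to -x) from vertical, top at x = -78, z = 102.
- scoop_grip (a point): Middle of the handle tab, 18 mm below its top (x -69.5, z 86 mm in the scoop's frame), to pinch across the 8 mm with the tool along the tab, tilted 30 deg.
- scoop_lip (a point): Middle of the scoop's pouring lip; axes as the scoop.
- ball0: White ceramic grinding ball, 20 mm across, 25 g; origin at its centre.
- ball1: White ceramic grinding ball, 20 mm across, 25 g; origin at its centre.
- ball2: White ceramic grinding ball, 20 mm across, 25 g; origin at its centre.
- ball3: White ceramic grinding ball, 20 mm across, 25 g; origin at its centre.
- ball4: White ceramic grinding ball, 20 mm across, 25 g; origin at its centre.
- ball5: White ceramic grinding ball, 20 mm across, 25 g; origin at its centre.
- beaker: Glass beaker, 68 mm across, 85 mm high, loose; origin under its centre.
- bottle: Amber bottle, 64 mm across, 130 mm high, loose; origin under its centre.
- jar: White jar, 56 mm across, 60 mm high, loose; origin under its centre.
- mortar: White ceramic bowl, 100 mm across, 50 mm high, loose; origin under its centre.
Not all that is in view belongs to the job. There is more than one size of the divider; the job needs the largest.

How it is judged:
By the outcome, as a careful person would: the job done as asked, in the order asked, and still so for the second after the job is handed in, with the robot touching nothing.
It also fails if it takes over 72 s, if anything falls off the work surface, if the arm or the gripper's body presses on something with over 40 N, if the wrist force passes 120 N, or if a joint passes its speed limit or range.

## Robot

A 6-joint arm with a two-finger parallel gripper is mounted at the origin on the work surface. World frame = base frame: x ahead of the robot, y to its left, z up, the work surface at z = 0. Lengths are in mm, angles in degrees, forces in N, time in s.
With the tool pointing down it reaches from about 200 to 875 mm from the base axis. Payload 3.4 kg.
Tool frame: the origin (TCP) lies between the finger pads; the fingertips stand arm.nose_length ahead of it and the grasp point (between the pads) lies 3 mm ahead of it (arm.nose_length is the distance from the TCP to the fingertips, in mm); z points along the fingers, y is the line along which they close (so a half turn about z gives the same grasp; the last joint's range is limited). The gripper opens to 94 mm and grips with 3 to 60 N. Pads are 16 mm wide; open, the fingers measure 119 mm over their backs; the gripper's body (75 mm by 177 mm) begins 78 mm behind the grasp point.
Start: joints at [-82.449, 15.808, 86.224, -0, 77.962, -6.933], TCP at [143.814, -556.759, 227.493] pointing down, gripper open.
Joint ranges: [-165.64, 165.64], [-43.16, 119.46], [12.63, 154.43], [-67.54, 247.53], [6.08, 155.33], [-154.97, 154.97]. Speed limits (degrees/s): [147.25, 147.25, 180, 180, 180, 180].

## Interface

Orientations are given as a 3x3 rotation matrix whose columns are the frame's x, y, z axes.
In Python, from cell import arm, vision, workorder gives the robot as it stands. The module is installed in compiled form; this text tells all that it offers.
- The arm moves only by the shell command python3 -m pendant 'ROWS' [FORCE]. ROWS is JSON, a list of rows, each an object with "translation": the shift along the tool's x, y, z in mm, a list of three; "spin": the turn about the tool's z in degrees; "fingers": the finger opening in mm, from 0 to 94. A call has 1 to 5 rows; each row shifts and turns the commanded pose from where the row before left it, along the tool's axes as they then stand; what a row does not reach is not made up. A row lasts 1/12 s, in which the tool goes at most 41.7 mm and 7.16 degrees, less where a joint would pass 70% of its speed; a pose out of reach is approached as far as the arm can. A call with a gripper value outside its range is refused whole. The fingers move at their own pace and stop on an object; FORCE is the grip in N (left out, the last holds). Time passes only in rows, so rows that do not move let the fingers close. It gives the time, the measured TCP pose, the force, the opening and the grip force at its end, in the units of the state.
- arm.observe(): the state, without advancing time (a new reading comes with each control period).
- vision.camera(name): name is "scene" or "top" or "wrist"; returns (picture, depth): 420x560x3 uint8, red, green, blue; 420x560 float32, mm along the optical axis (not along the pixel's ray), 0 where there is no reading.
- vision.camera_model(name): a dict with "fov_y" (degrees; the focal length in pixels is half the picture's height over the tangent of half this angle, whatever the lens; pixels are square), "cx", "cy" (the principal point, pixels), "k1" (the pictures are not rectified: a ray, as slopes to the right and down, at radius r is drawn at 1 + k1 r^2 times it, then the intrinsics apply), "cam_to_world" (4x4, takes a point from camera to world coordinates); the wrist camera has in their place "tool_from_camera" (4x4, takes a point from camera to tool coordinates, whose origin is the TCP and whose axes are the flange's). Camera axes: x right, y up, looking along -z (the intrinsics and any distortion apply to the point x, -y, -z); pixel columns grow to the right and rows downward; lengths in mm; the calibration is good to about 2 mm. A picture is of the moment at which its call begins: read the wrist's pose just before it. camera_model takes no time and is no camera call.
- workorder.hand_in(): hands the job in; it is judged then, once.
The state is a dict: "time_s": time; "joint_pos": joint angles; "dq": joint speeds; "effort": joint torques, N m; "eef_pos": TCP position; "eef_rot": TCP orientation; "ft_force": force on the tool from outside, world axes, zero at the start; "wrist_torque": the same for the moment, N m; "finger_gap": finger opening in mm; "grasp_force": force on a finger pad.
Only numpy, scipy, OpenCV 4.12 (cv2) and the standard library are available. Lean on these libraries where they do the work, as an engineer would, in place of code of your own. Each camera call takes 0.05 s, during which the arm holds its last target. There are 200 camera calls.

## Working session

There is one attempt and no reset: what is moved stays moved. The work goes in short steps, Python scripts to look and compute and a shell command to move; the robot and the scene stay as the last step left them, time stands still between calls to the robot, and variables do not carry over. Pictures are saved under pics/ and viewed, at most 10 in all, crops included, and the job is handed in when it is done.

```bash
mkdir -p pics
cat > h.py <<'E'
import numpy as np, cv2
from cell import arm, vision
def model(n):
    m=vision.camera_model(n); f=210/np.tan(np.radians(m['fov_y'])/2)
    if 'cam_to_world' in m: T=np.array(m['cam_to_world'])
    else:
        s=arm.observe(); W=np.eye(4); W[:3,:3]=s['eef_rot']; W[:3,3]=s['eef_pos']; T=W@np.array(m['tool_from_camera'])
    return m,f,T
def shot(n,save=None):
    M=model(n); p,d=vision.camera(n)
    if save: cv2.imwrite('pics/'+save,p[:,:,::-1])
    return p,d,M
def rays(uv,M):
    m,f,T=M; uv=np.atleast_2d(np.float64(uv))
    q=(uv-[m['cx'],m['cy']])/f; s=q.copy()
    for _ in range(10): s=q/(1+m['k1']*(s**2).sum(1,keepdims=True))
    return np.c_[s[:,0],-s[:,1],-np.ones(len(s))]@T[:3,:3].T, T[:3,3]
def plane(uv,z,M):
    r,o=rays(uv,M); return o+r*((z-o[2])/r[:,2])[:,None]
def cloud(d,M):
    v,u=np.mgrid[:420,:560]; r,o=rays(np.c_[u.ravel(),v.ravel()],M)
    P=o+r*d.ravel()[:,None]; P[d.ravel()==0]=np.nan
    return P.reshape(420,560,3)
E
python3 - <<'E'
from h import *
s=arm.observe(); print({k:np.round(v,2).tolist() for k,v in s.items()}, arm.nose_length)
a=[shot(n) for n in('scene','top')]
for n,(p,d,M) in zip(('scene','top'),a):
    print(n,M[1],M[0]['k1'],np.round(M[2],2).tolist()); np.savez(f'{n}0.npz',p=p,C=cloud(d,M)); cv2.imwrite(f'pics/{n}0.png',p[:,:,::-1])
E
```

```text
{'time_s': 0.0, 'joint_pos': [-82.45, 15.85, 86.29, -0.0, 77.96, -6.93], 'dq': [0.01, 0.01, 0.01, -0.02, -0.06, 0.03], 'effort': [0.0, -40.46, -23.72, 0.07, 0.03, -0.0], 'eef_pos': [143.75, -556.2, 226.63], 'eef_rot': [[0.97, 0.25, -0.0], [0.25, -0.97, 0.0], [0.0, -0.0, -1.0]], 'ft_force': [0.52, -0.17, -0.68], 'wrist_torque': [0.0, -0.02, 0.01], 'grasp_force': 0.0, 'finger_gap': 94.03} 22.0
scene 423.6400269319687 -0.12290367903407962 [[0.73, -0.37, 0.57, 1184.18], [0.68, 0.41, -0.61, -695.13], [-0.01, 0.83, 0.55, 691.1], [0.0, 0.0, 0.0, 1.0]]
top 463.62717890069194 0.03728786379804246 [[0.01, 0.98, -0.2, 344.18], [-1.0, 0.01, -0.01, -8.77], [-0.0, 0.2, 0.98, 1181.34], [0.0, 0.0, 0.0, 1.0]]
```

View pics/scene0.png

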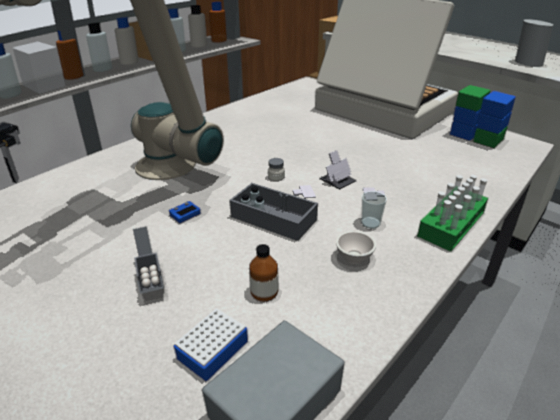

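View pics/top0.png

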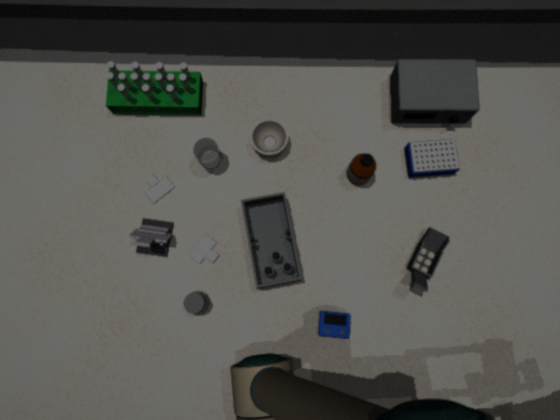

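Run:
```python
from h import *
D=np.load('top0.npz'); p,C=D['p'],D['C']; z=C[...,2]
def reg(u0,u1,v0,v1): 
    m=np.zeros(z.shape,bool); m[v0:v1,u0:u1]=1; return m
# tray rim
m=reg(232,310,185,295)&(z>48)&(z<64)
r=cv2.minAreaRect(C[m][:,:2].astype(np.float32)); print('tray',r,m.sum(), cv2.boxPoints(r).round(1).tolist())
m=reg(120,180,210,260)&(z>5); Q=C[m]; print('stand n',len(Q),Q.min(0),Q.max(0))
for lo,hi in((8,30),(30,50),(50,70),(70,100)):
    k=(Q[:,2]>lo)&(Q[:,2]<hi)
    if k.sum()>3: print(lo,k.sum(),Q[k].mean(0).round(1),cv2.minAreaRect(Q[k][:,:2].astype(np.float32)))
m=reg(400,460,225,295)&(z>8); Q=C[m]; print('scoop',len(Q),Q.max(0))
for lo,hi in((8,35),(40,56),(60,80),(80,120)):
    k=(Q[:,2]>lo)&(Q[:,2]<hi)
    if k.sum()>3: print(lo,k.sum(),Q[k].mean(0).round(1),cv2.minAreaRect(Q[k][:,:2].astype(np.float32)))
for n,w in dict(beaker=(190,225,138,170),mortar=(250,292,120,160),bottle=(345,380,150,188),jar=(182,212,288,316),p1=(140,178,172,202),p2=(188,222,232,266)).items():
    m=reg(*w)&(z>3); Q=C[m]; print(n,Q.min(0).round(),Q.max(0).round())
a=cv2.resize(p[205:265,115:185],(560,480),interpolation=3)
b=cv2.resize(p[215:305,395:465][:60+30],(233,300),interpolation=3)
s=np.load('scene0.npz')['p']; c=cv2.resize(s[140:200,300:370],(0,0),fx=4,fy=4,interpolation=3); e=cv2.resize(s[220:300,120:190],(280,320),interpolation=3)
o=np.zeros((600,800,3),np.uint8); o[:480,:500]=a[:,:500]; o[300:,500:733]=b; o[:240,500:780]=c; cv2.imwrite('pics/crop1.png',o[:,:,::-1])
```

```text
tray ((507.22119140625, 17.368934631347656), (222.83920288085938, 112.07745361328125), 11.341329574584961) 924 [[387.0, 50.400001525878906], [409.0, -59.5], [627.5, -15.699999809265137], [605.4000244140625, 94.19999694824219]]
stand n 1059 [457.47077034 254.3532416    5.00815104] [585.85366704 407.48120126  97.03116563]
8 255 [522.8 309.3  16.8] ((517.7266845703125, 336.9827575683594), (137.7941131591797, 91.0214614868164), 81.50347900390625)
30 242 [518.2 310.9  38.9] ((513.7584838867188, 313.4637756347656), (92.4316635131836, 36.66202163696289), 79.2217788696289)
50 161 [503.8 313.8  58.2] ((503.4114990234375, 315.5273132324219), (93.18256378173828, 15.372401237487793), 81.64641571044922)
70 119 [489.4 315.5  85.9] ((490.41912841796875, 316.28509521484375), (32.83653259277344, 20.959564208984375), 83.20906066894531)
scoop 1299 [ 544.50702719 -314.23032351  106.28733924]
8 700 [ 483.  -376.3   21.7] ((480.106689453125, -371.6043701171875), (52.52629089355469, 115.66969299316406), 63.96112060546875)
40 306 [ 466.8 -365.6   47.7] ((475.3133544921875, -370.8931884765625), (54.87569808959961, 126.53363800048828), 62.946800231933594)
60 52 [ 417.7 -340.2   69.5] ((459.92449951171875, -367.06927490234375), (32.48365783691406, 123.5684585571289), 58.406436920166016)
80 115 [ 399.1 -330.6   95.4] ((399.7227783203125, -331.98077392578125), (33.92366409301758, 20.31429672241211), 63.20459747314453)
beaker [692. 144.   3.] [784. 237.  91.]
mortar [725. -33.   3.] [838.  76.  56.]
bottle [ 653. -265.    3.] [ 756. -175.  135.]
jar [321. 164.   3.] [388. 234.  66.]
p1 [608. 263.   3.] [688. 363.  12.]
p2 [445. 142.   3.] [530. 229.  13.]
```

View pics/crop1.png

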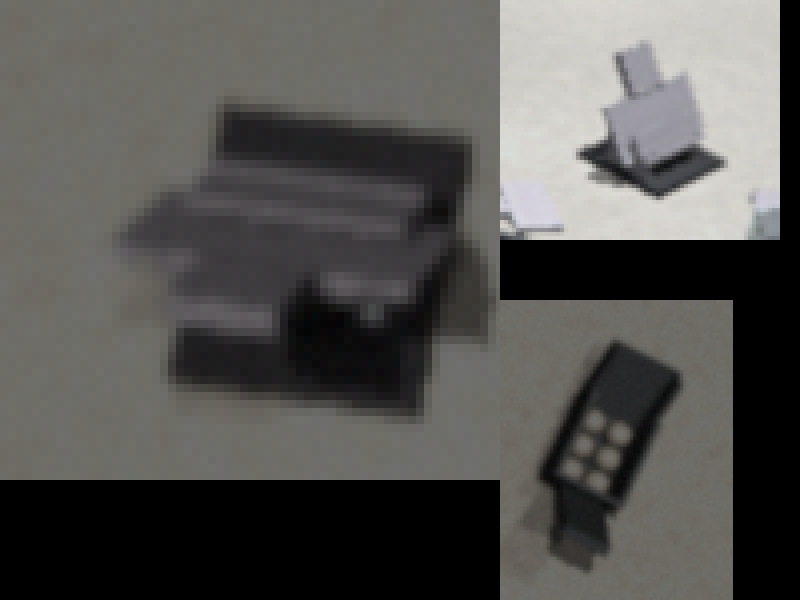

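The top view (pics/top0) shows what could be taken for the divider:
- plate leaning in the stand at pixel (155,236)
- loose flat plate at (160,187)
- loose flat plate at (205,248)

The crop shows the one in the stand is 94 mm wide with its tab on top. It is the largest and leans toward robot -x, so I choose it. The scoop with six balls is at (427,255), with its handle toward the robot. The tray is at (272,240), with its empty end up in the image.

```bash
R='cat'; 
python3 -m pendant '[{"translation":[0,0,0],"spin":-6.75,"fingers":94},{"translation":[0,0,0],"spin":-6.75,"fingers":94},{"translation":[0,0,0],"spin":-6.75,"fingers":94},{"translation":[0,0,0],"spin":-6.75,"fingers":94},{"translation":[0,0,0],"spin":-6.75,"fingers":94}]'
python3 -m pendant '[{"translation":[0,0,0],"spin":-6.75,"fingers":94},{"translation":[0,0,0],"spin":-6.75,"fingers":94},{"translation":[0,0,0],"spin":-6.75,"fingers":94},{"translation":[0,0,0],"spin":-6.75,"fingers":94},{"translation":[0,0,0],"spin":-6.75,"fingers":94}]'
```

```text
time_s: 0.52
eef_pos: [143.8, -556.4, 227.0]
eef_rot: [[0.662, 0.75, -0.0], [0.75, -0.662, 0.001], [0.001, -0.001, -1.0]]
ft_force: [0.7, 0.8, -0.7]
finger_gap: 94.1
grasp_force: 0.0
time_s: 0.93
eef_pos: [143.8, -556.4, 227.0]
eef_rot: [[0.134, 0.991, -0.0], [0.991, -0.134, 0.001], [0.001, -0.0, -1.0]]
ft_force: [-0.2, 0.7, -0.7]
finger_gap: 94.1
grasp_force: 0.0
```

```bash
python3 -m pendant '[{"translation":[38,9,0],"spin":0,"fingers":94},{"translation":[38,9,0],"spin":0,"fingers":94},{"translation":[38,9,0],"spin":0,"fingers":94},{"translation":[38,9,0],"spin":0,"fingers":94},{"translation":[38,9,0],"spin":0,"fingers":94}]' | head -2
python3 -m pendant '[{"translation":[38,9,0],"spin":0,"fingers":94},{"translation":[38,9,0],"spin":0,"fingers":94},{"translation":[38,9,0],"spin":0,"fingers":94},{"translation":[38,9,0],"spin":0,"fingers":94},{"translation":[38,9,0],"spin":0,"fingers":94}]' | head -2
python3 -m pendant '[{"translation":[38,9,0],"spin":0,"fingers":94},{"translation":[38,9,0],"spin":0,"fingers":94},{"translation":[38,9,0],"spin":0,"fingers":94},{"translation":[38,9,0],"spin":0,"fingers":94},{"translation":[38,9,0],"spin":0,"fingers":94}]' | head -2
python3 -m pendant '[{"translation":[38,9,0],"spin":0,"fingers":94},{"translation":[38,9,0],"spin":0,"fingers":94},{"translation":[38,9,0],"spin":0,"fingers":94},{"translation":[38,9,0],"spin":0,"fingers":94},{"translation":[38,9,0],"spin":0,"fingers":94}]'
python3 - <<'E'
from cell import vision; import numpy as np
print(np.round(vision.camera_model('wrist')['tool_from_camera'],2).tolist(), vision.camera_model('wrist')['fov_y'])
E
```

```text
time_s: 1.35
eef_pos: [215.0, -372.9, 226.9]
time_s: 1.77
eef_pos: [285.9, -191.1, 227.3]
time_s: 2.18
eef_pos: [356.8, -9.1, 227.5]
time_s: 2.6
eef_pos: [427.9, 172.8, 227.2]
eef_rot: [[0.139, 0.99, -0.0], [0.99, -0.139, -0.0], [-0.0, -0.0, -1.0]]
ft_force: [-0.1, -0.9, 0.1]
finger_gap: 93.9
grasp_force: 0.0
[[-0.0, 0.97, 0.25, 73.98], [1.0, 0.0, -0.0, 0.96], [-0.0, 0.25, -0.97, -158.21], [0.0, 0.0, 0.0, 1.0]] 71.57738802299902
```

```bash
python3 -m pendant '[{"translation":[37,9,0],"spin":0,"fingers":94},{"translation":[37,9,0],"spin":0,"fingers":94},{"translation":[37,9,0],"spin":0,"fingers":94},{"translation":[37,9,0],"spin":0,"fingers":94},{"translation":[0,0,0],"spin":0,"fingers":94}]'
python3 - <<'E'
from h import *
p,d,M=shot('wrist','w1.png'); C=cloud(d,M); np.savez('w1.npz',p=p,C=C)
s=arm.observe(); print(s['eef_pos'])
x,y,z=C[...,0],C[...,1],C[...,2]
m=(z>5)&(abs(x-505)<70)&(abs(y-313)<60); Q=C[m]
for lo in range(5,115,6):
    k=(Q[:,2]>lo)&(Q[:,2]<lo+6)
    if k.sum()>10: print(lo,k.sum(),Q[k].mean(0).round(1),[np.round(t,1) for t in cv2.minAreaRect(Q[k][:,:2].astype(np.float32))])
E
```

```text
time_s: 3.02
eef_pos: [486.6, 318.2, 226.1]
eef_rot: [[0.136, 0.991, 0.001], [0.991, -0.136, 0.004], [0.004, 0.001, -1.0]]
ft_force: [0.6, -0.1, -0.3]
finger_gap: 93.6
grasp_force: 0.0
[484.91913733 314.94378209 226.02625513]
5 1606 [517.2 321.    7. ] [array([515.8, 314.1]), array([79.1, 89.7]), np.float64(82.3)]
17 45 [533.1 320.1  21.5] [array([529.8, 312.9]), array([37.5, 84.8]), np.float64(15.2)]
23 342 [536.2 314.2  25.5] [array([532.1, 311.6]), array([93.8, 18.8]), np.float64(84.2)]
29 207 [527.1 315.1  32.4] [array([525.5, 313.5]), array([37.4, 87.1]), np.float64(11.5)]
35 502 [522.6 314.   38.6] [array([513. , 313.7]), array([93.9, 34.6]), np.float64(82.3)]
41 264 [517.4 316.2  43.4] [array([511.4, 314.3]), array([93.5, 30.9]), np.float64(82.1)]
47 203 [512.8 315.5  50. ] [array([507.5, 314.6]), array([93. , 14.1]), np.float64(83.3)]
53 256 [508.4 319.2  55.8] [array([505.9, 314.8]), array([93.8, 11.8]), np.float64(82.7)]
59 309 [504.6 317.   62.1] [array([502.8, 315.3]), array([92.8, 10.3]), np.float64(83.1)]
65 83 [504.5 315.8  68.1] [array([504. , 316.7]), array([11.1, 34.6]), np.float64(7.6)]
71 101 [501.  317.5  74. ] [array([500.7, 316.7]), array([11.1, 35.6]), np.float64(7.5)]
77 100 [497.5 318.   80. ] [array([497.8, 317.4]), array([11.1, 35.1]), np.float64(8.5)]
83 115 [494.  318.3  86.3] [array([494. , 317.7]), array([11., 35.]), np.float64(6.2)]
89 316 [487.1 318.   92.4] [array([487.5, 317.4]), array([34.3, 10.5]), np.float64(82.1)]
95 11 [487.9 313.7  95.5] [array([488.7, 316.1]), array([26.5,  2. ]), np.float64(79.6)]
```

View pics/w1.png

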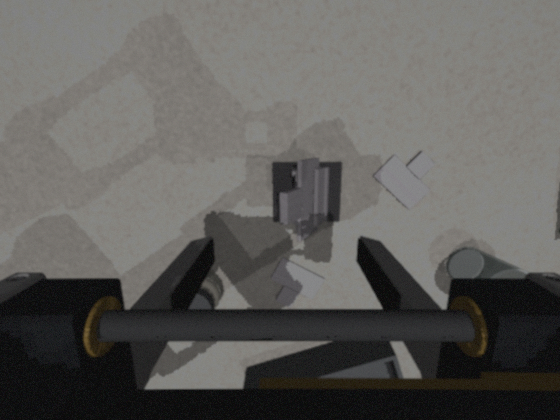

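```bash
python3 -m pendant '[{"translation":[0,2,35],"spin":0,"fingers":94},{"translation":[0,2,35],"spin":0,"fingers":94},{"translation":[0,2,35],"spin":0,"fingers":94},{"translation":[0,1,36],"spin":0,"fingers":94},{"translation":[0,0,0],"spin":0,"fingers":60}]' 3
python3 -m pendant '[{"translation":[0,0,0],"spin":0,"fingers":40},{"translation":[0,0,0],"spin":0,"fingers":30},{"translation":[0,0,0],"spin":0,"fingers":8},{"translation":[0,0,0],"spin":0,"fingers":8},{"translation":[0,0,0],"spin":0,"fingers":8}]' 3
```

```text
time_s: 3.48
eef_pos: [485.8, 307.3, 80.0]
eef_rot: [[0.14, 0.99, -0.013], [0.99, -0.14, -0.007], [-0.009, -0.012, -1.0]]
ft_force: [-1.5, 0.3, -1.4]
finger_gap: 90.3
grasp_force: 0.0
time_s: 3.9
eef_pos: [492.3, 311.7, 88.4]
eef_rot: [[0.139, 0.99, 0.003], [0.99, -0.139, 0.001], [0.002, 0.003, -1.0]]
ft_force: [-0.2, 0.3, 0.3]
finger_gap: 57.6
grasp_force: 0.0
```

```bash
python3 -m pendant '[{"translation":[5,0,3],"spin":0,"fingers":30},{"translation":[0,0,0],"spin":0,"fingers":8},{"translation":[0,0,0],"spin":0,"fingers":8},{"translation":[0,0,0],"spin":0,"fingers":8},{"translation":[0,0,0],"spin":0,"fingers":8}]' 3
python3 -m pendant '[{"translation":[0,0,0],"spin":0,"fingers":8},{"translation":[0,0,0],"spin":0,"fingers":8},{"translation":[0,0,0],"spin":0,"fingers":8},{"translation":[0,0,0],"spin":0,"fingers":8},{"translation":[0,0,0],"spin":0,"fingers":8}]' 3
```

```text
time_s: 4.32
eef_pos: [492.4, 316.3, 83.5]
eef_rot: [[0.139, 0.99, 0.001], [0.99, -0.139, -0.0], [-0.0, 0.001, -1.0]]
ft_force: [1.8, -0.2, 0.4]
finger_gap: 26.0
grasp_force: 3.0
time_s: 4.73
eef_pos: [492.5, 316.2, 83.5]
eef_rot: [[0.139, 0.99, 0.001], [0.99, -0.139, 0.0], [0.0, 0.001, -1.0]]
ft_force: [3.0, 0.3, -1.2]
finger_gap: 25.2
grasp_force: 3.0
```

```bash
python3 -m pendant '[{"translation":[0,0,0],"spin":0,"fingers":8},{"translation":[0,-2,-3.5],"spin":0,"fingers":8},{"translation":[0,-2,-3.5],"spin":0,"fingers":8},{"translation":[0,-3,-5],"spin":0,"fingers":8},{"translation":[0,-3,-5],"spin":0,"fingers":8}]' 8
python3 - <<'E'
from h import *
p,d,M=shot('wrist'); C=cloud(d,M); x,y,z=C[...,0],C[...,1],C[...,2]
m=(z>5)&(abs(x-505)<50)&(abs(y-313)<60); Q=C[m]
for lo in range(47,130,6):
    k=(Q[:,2]>lo)&(Q[:,2]<lo+6)
    if k.sum()>10: print(lo,k.sum(),Q[k].mean(0).round(1),[np.round(t,1) for t in cv2.minAreaRect(Q[k][:,:2].astype(np.float32))])
E
```

```text
time_s: 5.15
eef_pos: [482.2, 317.7, 101.1]
eef_rot: [[0.139, 0.99, 0.001], [0.99, -0.139, 0.0], [0.0, 0.001, -1.0]]
ft_force: [4.2, -0.4, -0.8]
finger_gap: 24.8
grasp_force: 8.0
47 271 [515.4 335.8  50. ] [array([515.1, 333.8]), array([55. ,  6.9]), np.float64(86.8)]
53 260 [512.  337.4  56.1] [array([511.9, 336.1]), array([51.2,  6.5]), np.float64(85.9)]
59 267 [508.8 339.9  62. ] [array([508.6, 338.4]), array([47.4,  6.3]), np.float64(85.8)]
65 286 [505.3 340.7  68.1] [array([502.2, 316. ]), array([93.2,  6. ]), np.float64(83.7)]
71 392 [499.8 327.4  74.2] [array([498.7, 316.6]), array([93.3,  7.4]), np.float64(84.9)]
77 835 [494.1 323.   79.8] [array([484.5, 317.7]), array([91.8, 34. ]), np.float64(88.6)]
83 386 [492.4 321.2  86.1] [array([487.5, 324.2]), array([28.6, 42.3]), np.float64(43.7)]
89 452 [488.6 322.3  92. ] [array([483.1, 325. ]), array([31.1, 40.6]), np.float64(49.3)]
95 523 [486.5 322.3  97.9] [array([485.7, 325.6]), array([33.1, 38.6]), np.float64(39.0)]
101 585 [484.1 322.9 104. ] [array([486.4, 323.4]), array([40.3, 35.3]), np.float64(26.3)]
107 1278 [478.2 321.2 110. ] [array([484.9, 323. ]), array([44.2, 33. ]), np.float64(23.1)]
113 273 [483.9 325.2 116.1] [array([483.4, 317.1]), array([21.2, 49.1]), np.float64(82.1)]
119 299 [484.5 325.1 122.1] [array([483.7, 318.8]), array([17.9, 49.4]), np.float64(81.7)]
125 338 [484.6 325.  128.1] [array([483.5, 318.9]), array([18.1, 49.2]), np.float64(81.9)]
```

```bash
python3 -m pendant '[{"translation":[0,-4,-7],"spin":0,"fingers":8},{"translation":[0,-4,-7],"spin":0,"fingers":8},{"translation":[0,-4,-7],"spin":0,"fingers":8},{"translation":[0,-4,-7],"spin":0,"fingers":8},{"translation":[0,-4,-7],"spin":0,"fingers":8}]' 8 | grep -E "pos|gap|ft_f"
python3 -m pendant '[{"translation":[0,-6,-10],"spin":0,"fingers":8},{"translation":[0,-6,-10],"spin":0,"fingers":8},{"translation":[0,0,-20],"spin":0,"fingers":8},{"translation":[0,0,0],"spin":0,"fingers":8},{"translation":[0,0,0],"spin":0,"fingers":8}]' 20
python3 -m pendant '[{"translation":[0,0,0],"spin":0,"fingers":8},{"translation":[0,0,0],"spin":0,"fingers":8}]' 30
```

```text
eef_pos: [459.8, 320.3, 135.9]
ft_force: [-0.0, 0.3, 0.6]
finger_gap: 8.9
time_s: 6.03
eef_pos: [450.4, 322.6, 176.7]
eef_rot: [[0.139, 0.99, 0.002], [0.99, -0.139, 0.001], [0.002, 0.002, -1.0]]
ft_force: [0.3, -0.3, -0.4]
finger_gap: 7.8
grasp_force: 0.0
time_s: 6.2
eef_pos: [449.7, 321.7, 174.5]
eef_rot: [[0.14, 0.99, -0.002], [0.99, -0.14, -0.001], [-0.001, -0.002, -1.0]]
ft_force: [0.2, 0.8, 0.4]
finger_gap: 8.4
grasp_force: 0.0
```

Run:
```python
from h import *
p,d,M=shot('scene'); q,e,N=shot('wrist'); np.savez('w2.npz',p=q,C=cloud(e,N)); np.savez('s2.npz',p=p,C=cloud(d,M))
a=cv2.resize(p[120:230,230:400],(0,0),fx=2.3,fy=2.3,interpolation=3); b=q[40:300,150:540]
o=np.zeros((260,391+390,3),np.uint8); o[:253,:391]=a; o[:,391:]=b; cv2.imwrite('pics/c2.png',o[:,:,::-1])
```

```text
(no output)
```

View pics/c2.png

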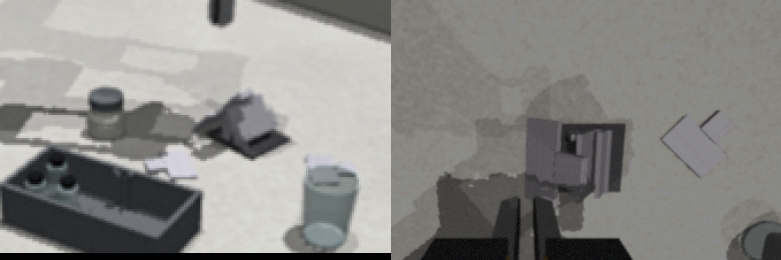

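Run:
```python
from h import *
for f in('w2.npz','s2.npz'):
    C=np.load(f)['C']; x,y,z=C[...,0],C[...,1],C[...,2]
    m=(z>4)&(z<90)&(abs(x-505)<110)&(abs(y-313)<65)&~((y<262)&(x<530)&(z<18)); Q=C[m]
    print(f)
    for lo in range(4,90,6):
        k=(Q[:,2]>lo)&(Q[:,2]<lo+6)
        if k.sum()>10: print(lo,k.sum(),Q[k].mean(0).round(1),[np.round(t,1) for t in cv2.minAreaRect(Q[k][:,:2].astype(np.float32))])
v,u=np.mgrid[150:260:6,270:380:6]
C=np.load('w2.npz')['C']
for r in range(150,250,8): print(r,[tuple(int(t) for t in np.nan_to_num(C[r,c])) for c in range(280,372,8)])
```

```text
w2.npz
4 1927 [525.1 322.5   7. ] [array([530.8, 308.8]), array([ 93.5, 163.8]), np.float64(80.1)]
10 387 [458.9 324.3  13. ] [array([480.3, 314.1]), array([92.9, 68. ]), np.float64(71.4)]
16 588 [486.6 323.4  19.1] [array([500.3, 318.3]), array([88.5, 84.4]), np.float64(82.4)]
22 844 [503.5 318.8  25. ] [array([502.6, 319. ]), array([84.9, 79.4]), np.float64(81.5)]
28 670 [492.9 321.   31. ] [array([501.8, 318.7]), array([84. , 66.6]), np.float64(80.6)]
34 846 [498.4 320.2  37.4] [array([501.9, 318.9]), array([86.2, 58.4]), np.float64(82.7)]
40 695 [499.1 319.9  41.7] [array([502.2, 314.7]), array([92.4, 49.9]), np.float64(82.0)]
46 271 [490.9 320.   49. ] [array([494.8, 316.2]), array([70.4, 28.8]), np.float64(82.3)]
52 415 [496.1 320.1  54.7] [array([495.6, 316.2]), array([69.6, 21. ]), np.float64(82.1)]
58 219 [493.7 316.5  60.9] [array([493.9, 316.3]), array([35. , 10.7]), np.float64(67.6)]
64 387 [501.2 314.8  67.2] [array([501.6, 314.2]), array([33.7, 13. ]), np.float64(81.6)]
70 73 [501.7 315.4  70.6] [array([501.7, 314.4]), array([31.1,  3.5]), np.float64(81.5)]
s2.npz
4 180
[... 2765 characters left out ...]
76, 302, 40), (483, 304, 51), (490, 306, 60), (497, 307, 67), (505, 306, 66), (521, 288, 18), (526, 293, 36), (542, 282, 7)]
230 [(439, 285, 1), (448, 286, 9), (458, 289, 21), (466, 291, 30), (475, 293, 40), (486, 280, 6), (492, 289, 36), (496, 300, 68), (504, 298, 66), (521, 279, 18), (526, 284, 34), (541, 272, 6)]
238 [(437, 274, 0), (447, 277, 10), (458, 329, 156), (465, 282, 30), (474, 284, 40), (485, 268, 0), (494, 267, 2), (497, 286, 54), (507, 279, 40), (523, 262, 0), (533, 261, 0), (542, 259, 0)]
246 [(436, 265, 2), (445, 263, 1), (458, 330, 170), (463, 329, 171), (467, 328, 169), (484, 257, 0), (493, 256, 1), (503, 255, 1), (513, 253, 0), (522, 253, 2), (532, 251, 1), (541, 249, 0)]
```

The divider slipped out of the pinch. It now leans the other way on the stand's back plate, with its lower edge on the bench at x≈450 and its tab top at about (503, 315, 68). I'll pinch it across the tab's 34 mm width instead.

```bash
python3 -m pendant '[{"translation":[0,0,-5],"spin":7,"fingers":94},{"translation":[0,0,0],"spin":7,"fingers":94},{"translation":[0,0,0],"spin":7,"fingers":94},{"translation":[0,0,0],"spin":7,"fingers":94},{"translation":[0,0,0],"spin":7,"fingers":94}]' 5|grep gap
python3 -m pendant '[{"translation":[0,0,0],"spin":7,"fingers":94},{"translation":[0,0,0],"spin":7,"fingers":94},{"translation":[0,0,0],"spin":7,"fingers":94},{"translation":[0,0,0],"spin":7,"fingers":94},{"translation":[0,0,0],"spin":7,"fingers":94}]' |grep gap
python3 -m pendant '[{"translation":[0,0,0],"spin":7,"fingers":94},{"translation":[0,0,0],"spin":7,"fingers":94},{"translation":[0,0,0],"spin":6,"fingers":94},{"translation":[33,0,0],"spin":0,"fingers":94},{"translation":[10,0,0],"spin":0,"fingers":94}]'
python3 -m pendant '[{"translation":[0,0,0],"spin":0,"fingers":94},{"translation":[0,0,0],"spin":0,"fingers":94}]'
```

```text
finger_gap: 37.8
finger_gap: 71.1
time_s: 7.55
eef_pos: [495.8, 315.8, 179.8]
eef_rot: [[0.99, -0.14, 0.002], [-0.14, -0.99, -0.0], [0.002, 0.0, -1.0]]
ft_force: [0.1, 0.5, 0.6]
finger_gap: 94.0
grasp_force: 0.0
time_s: 7.72
eef_pos: [492.6, 315.8, 179.6]
eef_rot: [[0.99, -0.14, -0.002], [-0.14, -0.99, -0.001], [-0.002, 0.001, -1.0]]
ft_force: [-0.4, 0.1, 0.4]
finger_gap: 93.8
grasp_force: 0.0
```

```bash
python3 -m pendant '[{"translation":[0,0,35],"spin":0,"fingers":94},{"translation":[0,0,35],"spin":0,"fingers":94},{"translation":[0,0,30],"spin":0,"fingers":94},{"translation":[0,0,15],"spin":0,"fingers":94},{"translation":[0,0,0],"spin":0,"fingers":94}]' 5|grep -E "pos|ft"
python3 -m pendant '[{"translation":[0,0,0],"spin":0,"fingers":60},{"translation":[0,0,0],"spin":0,"fingers":40},{"translation":[0,0,0],"spin":0,"fingers":30},{"translation":[0,0,0],"spin":0,"fingers":25},{"translation":[0,0,0],"spin":0,"fingers":25}]' 5
python3 -m pendant '[{"translation":[0,0,0],"spin":0,"fingers":25},{"translation":[0,0,0],"spin":0,"fingers":25},{"translation":[0,0,0],"spin":0,"fingers":25},{"translation":[0,0,0],"spin":0,"fingers":25},{"translation":[0,0,0],"spin":0,"fingers":25}]' 30
```

```text
eef_pos: [488.8, 314.8, 61.7]
ft_force: [-0.8, -0.3, 0.2]
time_s: 8.55
eef_pos: [493.7, 316.5, 66.9]
eef_rot: [[0.99, -0.139, 0.002], [-0.139, -0.99, 0.001], [0.002, -0.001, -1.0]]
ft_force: [-0.8, -0.0, 2.9]
finger_gap: 69.4
grasp_force: 5.0
time_s: 8.97
eef_pos: [493.7, 316.6, 66.8]
eef_rot: [[0.99, -0.14, 0.002], [-0.14, -0.99, 0.001], [0.002, -0.002, -1.0]]
ft_force: [-1.3, 1.0, 6.9]
finger_gap: 67.6
grasp_force: 30.0
```

```bash
python3 -m pendant '[{"translation":[0,0,0],"spin":0,"fingers":94},{"translation":[0,0,0],"spin":0,"fingers":94},{"translation":[-4,0,-2],"spin":0,"fingers":94},{"translation":[-3,0,-1],"spin":0,"fingers":94},{"translation":[0,0,0],"spin":0,"fingers":94}]' 5|grep -E "pos|ft|gap"
python3 -m pendant '[{"translation":[0,0,0],"spin":0,"fingers":60},{"translation":[0,0,0],"spin":0,"fingers":40},{"translation":[0,0,0],"spin":0,"fingers":30},{"translation":[0,0,0],"spin":0,"fingers":25},{"translation":[0,0,0],"spin":0,"fingers":25}]' 5|grep -E "pos|ft|gap"
python3 -m pendant '[{"translation":[0,0,0],"spin":0,"fingers":25},{"translation":[0,0,0],"spin":0,"fingers":25},{"translation":[0,0,0],"spin":0,"fingers":25},{"translation":[0,0,0],"spin":0,"fingers":25}]' 5
```

```text
eef_pos: [485.0, 317.0, 68.4]
ft_force: [-0.7, -0.8, 0.8]
finger_gap: 93.3
eef_pos: [486.1, 317.0, 68.3]
ft_force: [-0.6, -0.6, 0.4]
finger_gap: 64.3
time_s: 10.13
eef_pos: [486.0, 317.0, 68.4]
eef_rot: [[0.99, -0.14, -0.0], [-0.14, -0.99, -0.0], [-0.0, 0.0, -1.0]]
ft_force: [0.0, 0.9, -0.5]
finger_gap: 37.1
grasp_force: 0.1
```

```bash
python3 -m pendant '[{"translation":[0,0,0],"spin":0,"fingers":25},{"translation":[0,0,0],"spin":0,"fingers":25},{"translation":[0,0,0],"spin":0,"fingers":25},{"translation":[0,0,0],"spin":0,"fingers":25}]' 35
python3 -m pendant '[{"translation":[-8,0,-12],"spin":0,"fingers":25},{"translation":[-8,0,-15],"spin":0,"fingers":25},{"translation":[-5,0,-30],"spin":0,"fingers":25},{"translation":[0,0,-40],"spin":0,"fingers":25},{"translation":[0,0,0],"spin":0,"fingers":25}]'
python3 - <<'E'
from h import *
p,d,M=shot('wrist','w3.png'); C=cloud(d,M); np.savez('w3.npz',p=p,C=C)
E
```

```text
time_s: 10.47
eef_pos: [486.0, 317.1, 68.4]
eef_rot: [[0.99, -0.139, 0.0], [-0.139, -0.99, -0.0], [0.0, 0.0, -1.0]]
ft_force: [0.9, -0.1, -0.1]
finger_gap: 25.1
grasp_force: 0.0
time_s: 10.88
eef_pos: [468.4, 322.4, 173.5]
eef_rot: [[0.99, -0.139, 0.012], [-0.139, -0.99, 0.007], [0.011, -0.008, -1.0]]
ft_force: [0.1, -0.1, -0.4]
finger_gap: 25.1
grasp_force: 0.0
```

View pics/w3.png

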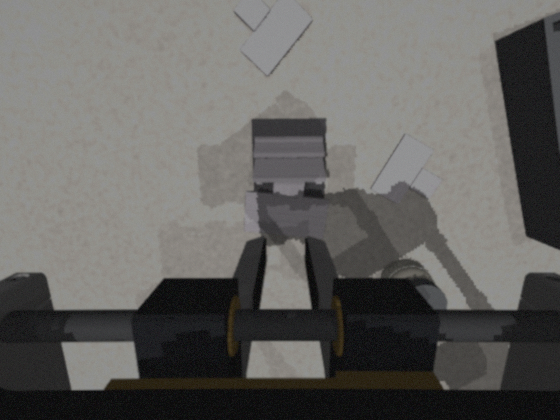

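Run:
```python
from h import *
C=np.load('w3.npz')['C']
for c in (258,266,275,290,305,322):
  print(c,[tuple(int(t) for t in np.nan_to_num(C[r,c])) for r in range(146,250,5)])
for lo,r in(('tab',(184,194)),('plate',(198,226))):
    row=C[r[0]:r[1],250:330]; print(lo,[ (int(k),) for k in ()])
for r in (180,185,190,200,215,228): print(r,[tuple(int(t) for t in np.nan_to_num(C[r,c])) for c in range(240,336,6)])
```

```text
258 [(536, 342, 30), (531, 342, 39), (526, 342, 40), (521, 344, 31), (516, 344, 37), (512, 344, 45), (508, 344, 52), (503, 345, 53), (492, 351, 6), (486, 352, 6), (481, 352, 13), (476, 354, 12), (470, 354, 11), (464, 356, 10), (458, 357, 10), (451, 358, 8), (445, 359, 7), (439, 360, 6), (430, 362, 0), (481, 338, 162), (481, 337, 170)]
266 [(534, 334, 30), (530, 334, 38), (525, 334, 40), (520, 336, 31), (515, 336, 39), (511, 336, 45), (507, 336, 53), (502, 337, 54), (490, 342, 7), (485, 343, 7), (480, 344, 13), (474, 345, 12), (469, 346, 11), (463, 347, 11), (456, 348, 8), (450, 349, 9), (444, 350, 7), (438, 351, 7), (430, 352, 0), (478, 333, 157), (475, 334, 157)]
275 [(533, 325, 30), (529, 325, 38), (524, 326, 40), (518, 327, 31), (514, 327, 39), (510, 328, 43), (506, 328, 53), (501, 328, 54), (491, 332, 17), (485, 333, 15), (479, 334, 14), (473, 334, 13), (467, 335, 11), (461, 336, 11), (455, 337, 10), (449, 338, 9), (443, 339, 7), (436, 340, 6), (428, 342, 1), (422, 343, 0), (416, 344, 1)]
290 [(531, 310, 31), (527, 310, 39), (522, 311, 40), (516, 312, 31), (512, 312, 38), (508, 3
[... 1743 characters left out ...]
 353, 11), (476, 347, 12), (475, 340, 13), (474, 333, 12), (473, 327, 12), (472, 320, 14), (472, 313, 14), (471, 307, 13), (470, 300, 13), (469, 293, 14), (468, 287, 13), (467, 280, 12), (463, 272, 0)]
215 [(460, 379, 1), (461, 370, 10), (460, 363, 10), (459, 357, 8), (458, 350, 10), (457, 343, 9), (456, 336, 9), (455, 329, 9), (454, 322, 10), (454, 316, 11), (452, 309, 10), (451, 302, 9), (451, 295, 11), (450, 288, 10), (449, 282, 10), (445, 274, 1)]
228 [(444, 382, 0), (444, 374, 6), (444, 366, 7), (443, 359, 8), (442, 352, 7), (441, 346, 6), (440, 339, 6), (439, 332, 7), (438, 325, 7), (437, 318, 6), (436, 311, 7), (435, 304, 7), (434, 297, 8), (433, 290, 8), (433, 283, 8), (430, 276, 2)]
```

The divider has now slid almost flat. The plate is at pixel (285,212) and the tab at (288,188), reaching under the stand's back plate. I'll hook the fingertips behind the plate's shoulders, outside the 70 mm back plate, and draw it out onto the bench.

```bash
python3 -m pendant '[{"translation":[25,0,0],"spin":0,"fingers":94},{"translation":[0,0,0],"spin":0,"fingers":94},{"translation":[0,0,0],"spin":0,"fingers":94},{"translation":[0,0,0],"spin":0,"fingers":94},{"translation":[0,0,0],"spin":0,"fingers":94}]' 10
python3 -m pendant '[{"translation":[0,0,0],"spin":0,"fingers":86},{"translation":[0,0,0],"spin":0,"fingers":86},{"translation":[0,0,0],"spin":0,"fingers":86}]' 10
```

```text
time_s: 11.35
eef_pos: [488.6, 316.3, 164.6]
eef_rot: [[0.99, -0.139, -0.002], [-0.139, -0.99, -0.001], [-0.002, 0.001, -1.0]]
ft_force: [-0.8, -0.3, -0.0]
finger_gap: 55.4
grasp_force: 0.0
time_s: 11.6
eef_pos: [489.5, 316.6, 165.3]
eef_rot: [[0.99, -0.139, -0.0], [-0.139, -0.99, -0.0], [-0.0, 0.0, -1.0]]
ft_force: [-0.1, 0.6, -0.2]
finger_gap: 74.6
grasp_force: 0.0
```

```bash
python3 -m pendant '[{"translation":[3,-4.5,0],"spin":0,"fingers":86},{"translation":[0,0,36],"spin":0,"fingers":86},{"translation":[0,0,36],"spin":0,"fingers":86},{"translation":[0,0,34],"spin":0,"fingers":86},{"translation":[0,0,15],"spin":0,"fingers":86}]' 10 | grep -E "pos|ft|gap"
python3 -m pendant '[{"translation":[0,0,0],"spin":0,"fingers":86},{"translation":[0,0,8],"spin":0,"fingers":86},{"translation":[0,0,6],"spin":0,"fingers":86},{"translation":[0,0,0],"spin":0,"fingers":86},{"translation":[0,0,0],"spin":0,"fingers":86}]'| grep -E "pos|ft|gap"
python3 -m pendant '[{"translation":[-8,0,0],"spin":0,"fingers":86},{"translation":[-8,0,0],"spin":0,"fingers":86},{"translation":[-8,0,0],"spin":0,"fingers":86},{"translation":[-8,0,0],"spin":0,"fingers":86},{"translation":[-8,0,0],"spin":0,"fingers":86}]'| grep -E "pos|ft|gap"
python3 -m pendant '[{"translation":[-8,0,0],"spin":0,"fingers":86},{"translation":[-8,0,0],"spin":0,"fingers":86},{"translation":[-8,0,0],"spin":0,"fingers":86},{"translation":[0,0,0],"spin":0,"fingers":86},{"translation":[0,0,0],"spin":0,"fingers":86}]'| grep -E "pos|ft|gap"
python3 -m pendant '[{"translation":[3,0,0],"spin":0,"fingers":86},{"translation":[0,0,-35],"spin":0,"fingers":90},{"translation":[0,0,-35],"spin":0,"fingers":94},{"translation":[-35,0,-35],"spin":0,"fingers":94},{"translation":[0,0,0],"spin":0,"fingers":94}]'
python3 - <<'E'
from h import *
p,d,M=shot('wrist','w4.png'); C=cloud(d,M); np.savez('w4.npz',p=p,C=C)
s=arm.observe();print(s['eef_pos'])
x,y,z=C[...,0],C[...,1],C[...,2]
m=(z>3)&(z<22)&(abs(y-325)<70)&(x>330)&(x<520); Q=C[m]
for a in range(360,520,8):
    k=(Q[:,0]>a)&(Q[:,0]<a+8)
    if k.sum()>5: print(a,k.sum(),Q[k,1].min().round(),Q[k,1].max().round(),np.median(Q[k,2]).round(1))
E
```

```text
eef_pos: [491.2, 319.6, 40.4]
ft_force: [-0.1, 0.3, -0.3]
finger_gap: 85.8
eef_pos: [494.2, 320.9, 31.2]
ft_force: [0.4, -0.3, 0.8]
finger_gap: 85.9
eef_pos: [452.7, 326.2, 30.7]
ft_force: [0.4, -0.6, -0.4]
finger_gap: 85.8
eef_pos: [429.7, 329.6, 30.5]
ft_force: [1.3, 0.2, 0.4]
finger_gap: 86.0
time_s: 13.68
eef_pos: [404.3, 335.0, 135.3]
eef_rot: [[0.99, -0.139, 0.006], [-0.139, -0.99, 0.005], [0.005, -0.006, -1.0]]
ft_force: [0.0, -0.2, -0.5]
finger_gap: 93.9
grasp_force: 0.0
[404.87129648 334.27878361 132.8888587 ]
368 81 272.0 320.0 6.2
376 212 278.0 360.0 6.8
384 348 291.0 348.0 7.2
392 474 286.0 359.0 7.6
400 620 282.0 376.0 8.1
408 723 281.0 385.0 8.4
416 659 292.0 385.0 8.7
424 585 302.0 380.0 9.3
432 609 290.0 391.0 10.5
440 606 268.0 384.0 12.8
448 476 288.0 366.0 14.4
456 257 291.0 390.0 15.2
464 291 280.0 389.0 7.4
472 679 279.0 365.0 7.0
480 748 277.0 359.0 6.9
488 729 277.0 357.0 6.9
496 569 276.0 356.0 6.9
504 66 270.0 355.0 6.9
512 26 273.0 368.0 7.9
```

Run:
```python
from h import *
D=np.load('w4.npz'); C,p=D['C'],D['p']; x,y,z=C[...,0],C[...,1],C[...,2]
m=((z>3.5)&(z<20)&(abs(y-330)<75)&(x>330)&(x<470)).astype(np.uint8)
m=cv2.morphologyEx(m,cv2.MORPH_OPEN,np.ones((3,3)))
n,l,st,ce=cv2.connectedComponentsWithStats(m)
for i in range(1,n):
    if st[i,4]>150: print(st[i],ce[i].round())
for a in range(372,466,6):
    k=(m>0)&(x>a)&(x<a+6); 
    yy=np.sort(y[k]); print(a,yy[[2,-3]].round(1) if len(yy)>6 else 0,np.median(z[k]).round(1))
cv2.imwrite('pics/w4c.png',cv2.resize(p[90:330,130:430],(0,0),fx=2,fy=2)[:,:,::-1])
```

```text
[ 237  142  103   99 5716] [291. 193.]
372 [300.6 321.5] 6.4
378 [297.9 332. ] 6.9
384 [293.3 340.9] 7.2
390 [289.8 351.4] 7.4
396 [286.2 360.8] 7.8
402 [282.9 370.4] 8.2
408 [282.2 380.8] 8.4
414 [290.9 383.7] 8.5
420 [300.3 381. ] 8.8
426 [303.1 377.9] 9.4
432 [299.8 374.4] 10.2
438 [295.4 370.3] 12.2
444 [291.7 367.1] 13.4
450 [288.8 363. ] 14.5
456 [292.2 359.5] 15.2
462 [280.4 321.2] 15.2
```

View pics/w4c.png

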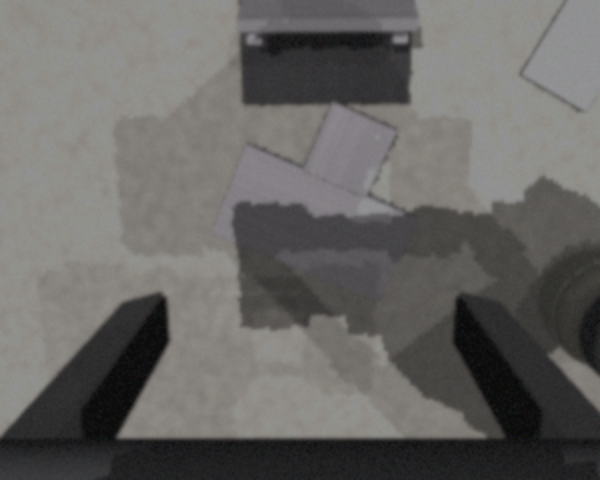

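The divider now lies free and flat on the bench (crop centre about (310,230)), with its tab pointing at about -31°. Next I'll grip the tab's tip end across its 34 mm.

```bash
python3 -m pendant '[{"translation":[0,0,0],"spin":6,"fingers":60},{"translation":[0,0,0],"spin":6,"fingers":60},{"translation":[0,0,0],"spin":6,"fingers":60},{"translation":[0,0,0],"spin":5.3,"fingers":60},{"translation":[26,-1,0],"spin":0,"fingers":60}]' 10 | grep -E "pos|rot|gap"
python3 -m pendant '[{"translation":[26,-1,0],"spin":0,"fingers":60},{"translation":[0,0,30],"spin":0,"fingers":60},{"translation":[0,0,30],"spin":0,"fingers":60},{"translation":[0,0,25],"spin":0,"fingers":60},{"translation":[0,0,0],"spin":0,"fingers":60}]'
python3 -m pendant '[{"translation":[0,0,0],"spin":0,"fingers":60},{"translation":[0,0,0],"spin":0,"fingers":60}]'
python3 -c "
from cell import arm;print(arm.observe()['joint_pos'])"
```

```text
eef_pos: [423.8, 320.8, 128.2]
eef_rot: [[0.854, -0.52, -0.005], [-0.52, -0.854, -0.001], [-0.004, 0.003, -1.0]]
finger_gap: 64.1
time_s: 14.57
eef_pos: [446.3, 305.1, 39.0]
eef_rot: [[0.854, -0.521, -0.01], [-0.521, -0.854, -0.006], [-0.006, 0.01, -1.0]]
ft_force: [-1.0, 0.3, -0.8]
finger_gap: 60.2
grasp_force: 0.0
time_s: 14.73
eef_pos: [450.4, 308.0, 45.1]
eef_rot: [[0.854, -0.52, 0.001], [-0.52, -0.854, 0.0], [0.001, -0.0, -1.0]]
ft_force: [1.0, 0.1, 0.7]
finger_gap: 59.8
grasp_force: 0.0
[ 2.70651822e+01  2.27443640e+01  1.04719607e+02 -1.80190451e-02
  5.25003977e+01  1.48401315e+02]
```

```bash
python3 -m pendant '[{"translation":[0,0,12],"spin":0,"fingers":60},{"translation":[0,0,6],"spin":0,"fingers":50},{"translation":[0,0,0],"spin":0,"fingers":45},{"translation":[0,0,0],"spin":0,"fingers":40},{"translation":[0,0,0],"spin":0,"fingers":36}]' 8|grep -E "pos|ft|gap"
python3 -m pendant '[{"translation":[0,0,0],"spin":0,"fingers":28},{"translation":[0,0,0],"spin":0,"fingers":25},{"translation":[0,0,0],"spin":0,"fingers":25},{"translation":[0,0,0],"spin":0,"fingers":25},{"translation":[0,0,0],"spin":0,"fingers":25}]'
python3 -m pendant '[{"translation":[0,0,0],"spin":0,"fingers":25},{"translation":[0,0,0],"spin":0,"fingers":25},{"translation":[0,0,0],"spin":0,"fingers":25}]' 25
```

```text
eef_pos: [449.6, 307.9, 27.7]
ft_force: [0.1, 0.5, 1.5]
finger_gap: 37.9
time_s: 15.57
eef_pos: [449.5, 307.8, 27.2]
eef_rot: [[0.854, -0.52, 0.0], [-0.52, -0.854, -0.0], [0.0, -0.0, -1.0]]
ft_force: [0.2, 0.1, 3.4]
finger_gap: 34.3
grasp_force: 8.0
time_s: 15.82
eef_pos: [449.5, 307.8, 27.0]
eef_rot: [[0.854, -0.52, 0.0], [-0.52, -0.854, -0.0], [0.0, -0.0, -1.0]]
ft_force: [0.2, 0.4, 4.5]
finger_gap: 33.3
grasp_force: 24.9
```

```bash
python3 -m pendant '[{"translation":[0,0,-10],"spin":0,"fingers":25},{"translation":[0,0,-30],"spin":0,"fingers":25},{"translation":[0,0,-30],"spin":0,"fingers":25},{"translation":[0,0,-30],"spin":0,"fingers":25},{"translation":[0,0,-30],"spin":0,"fingers":25}]' 25
python3 -m pendant '[{"translation":[0,0,0],"spin":-7,"fingers":25},{"translation":[0,0,0],"spin":-7,"fingers":25},{"translation":[0,0,0],"spin":-7,"fingers":25},{"translation":[0,0,0],"spin":-7,"fingers":25},{"translation":[0,0,0],"spin":-7,"fingers":25}]' 4
python3 -m pendant '[{"translation":[0,0,0],"spin":-7,"fingers":25},{"translation":[0,0,0],"spin":-0.6,"fingers":25},{"translation":[0,0,0],"spin":0,"fingers":25},{"translation":[0,0,0],"spin":0,"fingers":25},{"translation":[0,0,0],"spin":0,"fingers":25}]' 4
python3 - <<'E'
from h import *
s=arm.observe(); P,R=s['eef_pos'],np.array(s['eef_rot'])
for n in('scene','wrist'):
    p,d,M=shot(n); C=cloud(d,M); np.savez(n+'5.npz',p=p,C=C)
    T=(C-P)@R   # tool coords
    m=(abs(T[...,0])<110)&(abs(T[...,1])<60)&(T[...,2]>5)&(T[...,2]<95); Q=T[m]; print(n,len(Q))
    for a in range(-100,100,10):
        k=(Q[:,0]>a)&(Q[:,0]<a+10)
        if k.sum()>5: print(a,k.sum(),Q[k].min(0).round(),Q[k].max(0).round(),np.median(Q[k,2]).round())
E
```

```text
time_s: 16.23
eef_pos: [448.8, 307.5, 158.2]
eef_rot: [[0.854, -0.52, -0.001], [-0.52, -0.854, -0.001], [-0.001, 0.001, -1.0]]
ft_force: [0.5, -0.2, -1.5]
finger_gap: 33.3
grasp_force: 24.9
time_s: 16.65
eef_pos: [449.0, 307.6, 157.0]
eef_rot: [[0.998, 0.07, -0.001], [0.07, -0.998, -0.0], [-0.001, 0.0, -1.0]]
ft_force: [-0.9, -0.4, -0.3]
finger_gap: 34.4
grasp_force: 4.0
time_s: 17.07
eef_pos: [449.3, 307.8, 156.9]
eef_rot: [[0.981, 0.194, -0.0], [0.194, -0.981, -0.0], [-0.0, 0.0, -1.0]]
ft_force: [0.1, -0.4, -1.0]
finger_gap: 33.9
grasp_force: 4.0
scene 237
-70 32 [-69. -45.  22.] [-60.  46.  28.] 24.0
-60 34 [-59. -42.  21.] [-50.  50.  27.] 23.0
-50 36 [-50. -47.  19.] [-40.  51.  26.] 22.0
-40 31 [-40. -35.  16.] [-30.  48.  24.] 20.0
-30 26 [-30. -12.  17.] [-20.  48.  24.] 20.0
-20 8 [-20.  12.  16.] [-14.  47.  23.] 20.0
-10 13 [ -8. -22.   6.] [-0. 31. 20.] 10.0
0 28 [  0. -28.   5.] [10. 32. 22.] 12.0
10 28 [ 10. -26.   8.] [16. 26. 20.] 14.0
wrist 4818
-50 223 [-44. -24.  19.] [-40.  24.  22.] 21.0
-40 785 [-40. -23.  18.] [-30.  23.  22.] 20.0
-30 717 [-30. -21.  15.] [-20.  22.  22.] 18.0
-20 673 [-20. -19.  13.] [-10.  19.  21.] 15.0
-10 738 [-10. -17.   5.] [-0. 17. 15.] 14.0
0 862 [  0. -29.   6.] [10. 27. 22.] 12.0
10 820 [ 10. -28.   5.] [15. 29. 22.] 12.0
```

```bash
cat > tilt.py <<'E'
from h import *
s=arm.observe(); P,R=s['eef_pos'],np.array(s['eef_rot']); p,d,M=shot('scene'); T=(cloud(d,M)-P)@R
m=(abs(T[...,0])<110)&(abs(T[...,1])<60)&(T[...,2]>12)&(T[...,2]<130)&(T[...,0]<-3)&(P[2]-T[...,2]>10); Q=T[m]; 
if len(Q)>10: print('lowest/farthest',Q[:,2].max().round(),Q[:,0].min().round(),'slope deg below horizontal',np.degrees(np.arctan(np.polyfit(*(Q[:,[0,2]].T if np.ptp(Q[:,0])>np.ptp(Q[:,2]) else Q[:,[2,0]].T),1)[0])).round(),np.ptp(Q[:,0])>np.ptp(Q[:,2]),len(Q))
E
python3 -m pendant '[{"translation":[0,0,-41],"spin":0,"fingers":25},{"translation":[0,0,41],"spin":0,"fingers":25},{"translation":[0,0,-41],"spin":0,"fingers":25},{"translation":[0,0,41],"spin":0,"fingers":25},{"translation":[0,0,0],"spin":0,"fingers":25}]' 3|grep -E "pos|gap|grasp"
python3 tilt.py
python3 -m pendant '[{"translation":[0,0,-41],"spin":0,"fingers":25},{"translation":[0,0,41],"spin":0,"fingers":25},{"translation":[0,0,-41],"spin":0,"fingers":25},{"translation":[0,0,41],"spin":0,"fingers":25},{"translation":[0,0,0],"spin":0,"fingers":25}]' 3|grep -E "pos|gap|grasp"
python3 tilt.py
```

```text
eef_pos: [445.2, 305.6, 152.0]
finger_gap: 33.9
grasp_force: 3.0
eef_pos: [446.9, 306.4, 154.0]
finger_gap: 34.1
grasp_force: 3.0
lowest/farthest 96.0 -10.0 slope deg below horizontal 2.0 False 12
```

```bash
sed -i 's/&(T\[...,0\]<-3)//; s/abs(T\[...,1\])<60/abs(T[...,1])<55/' tilt.py
python3 tilt.py
python3 - <<'E'
from h import *
s=arm.observe(); P,R=s['eef_pos'],np.array(s['eef_rot'])
p,d,M=shot('scene'); T=(cloud(d,M)-P)@R
m=(abs(T[...,0])<40)&(abs(T[...,1])<55)&(T[...,2]>12)&(T[...,2]<120); Q=T[m]
for a in range(10,120,10):
    k=(Q[:,2]>a)&(Q[:,2]<a+10)
    if k.sum()>2: print(a,k.sum(),Q[k].min(0).round(),Q[k].max(0).round(),np.median(Q[k],0).round(1))
E
```

```text
lowest/farthest 130.0 -9.0 slope deg below horizontal 39.0 False 490
10 23 [ -7. -23.  12.] [12. 31. 20.] [ 8.9  9.2 16.4]
20 16 [ -7. -17.  21.] [10. 20. 30.] [ 8.1  1.8 25.4]
30 19 [ -1. -11.  30.] [ 9. 17. 40.] [ 6.7 10.7 34.2]
40 33 [ -1. -48.  42.] [ 7. 49. 50.] [ 4.  14.4 44.9]
50 33 [ -2. -43.  50.] [ 5. 47. 60.] [ 3.1  4.8 53.8]
60 33 [ -2. -43.  60.] [ 4. 49. 70.] [ 1.4 10.6 64.2]
70 36 [ -4. -46.  71.] [ 2. 51. 80.] [-0.   8.8 75.1]
80 30 [ -4. -44.  80.] [ 2. 49. 90.] [-1.2  6.7 84.9]
90 12 [ -5. -45.  91.] [-1. 47. 95.] [-2.6 11.9 92.7]
```

```bash
cat > tilt.py <<'E'
from h import *
s=arm.observe(); P,R=s['eef_pos'],np.array(s['eef_rot'])
p,d,M=shot('scene'); T=(cloud(d,M)-P)@R
m=(abs(T[...,0])<40)&(abs(T[...,1])<55)&(T[...,2]>42)&(T[...,2]<100); Q=T[m]
f=np.polyfit(Q[:,2],Q[:,0],1); print('n',len(Q),'tilt',np.degrees(np.arctan(f[0])).round(1),'face x at z=90',np.polyval(f,90).round(1),'bottom z',np.percentile(Q[:,2],[98,100]).round(1),'y range',np.percentile(Q[:,1],[1,99]).round(1))
E
python3 -m pendant '[{"translation":[0,0,-41],"spin":0,"fingers":25},{"translation":[0,0,41],"spin":0,"fingers":25},{"translation":[0,0,-41],"spin":0,"fingers":25},{"translation":[0,0,41],"spin":0,"fingers":25},{"translation":[0,0,0],"spin":0,"fingers":25}]' 3|grep -E "gap|grasp"
python3 -m pendant '[{"translation":[0,0,0],"spin":0,"fingers":25},{"translation":[0,0,0],"spin":0,"fingers":25},{"translation":[0,0,0],"spin":0,"fingers":25}]' 25
python3 tilt.py
```

```text
finger_gap: 33.9
grasp_force: 3.0
time_s: 18.87
eef_pos: [451.8, 309.0, 159.6]
eef_rot: [[0.981, 0.196, 0.005], [0.196, -0.981, 0.003], [0.006, -0.001, -1.0]]
ft_force: [0.5, -0.6, 0.1]
finger_gap: 33.8
grasp_force: 25.0
n 179 tilt -7.2 face x at z=90 -1.2 bottom z [93.8 96.3] y range [-49.8  49.7]
```

```bash
python3 -m pendant '[{"translation":[0,0,-35],"spin":0,"fingers":25},{"translation":[1,30,0],"spin":0,"fingers":25},{"translation":[1,37,0],"spin":0,"fingers":25},{"translation":[1,37,0],"spin":0,"fingers":25},{"translation":[1,37,0],"spin":0,"fingers":25}]' 25 | grep -E "pos|grasp"
python3 -m pendant '[{"translation":[1,37,0],"spin":0,"fingers":25},{"translation":[1,37,0],"spin":0,"fingers":25},{"translation":[1,37,0],"spin":0,"fingers":25},{"translation":[1,30,0],"spin":0,"fingers":25},{"translation":[1,14,0],"spin":0,"fingers":25}]' 25 | grep -E "pos|grasp"
python3 -m pendant '[{"translation":[0,0,0],"spin":0,"fingers":25},{"translation":[0,0,0],"spin":0,"fingers":25},{"translation":[0,0,0],"spin":0,"fingers":25}]' 25
python3 tilt.py
python3 - <<'E'
from h import *
p,d,M=shot('wrist','w6.png'); C=cloud(d,M); np.savez('w6.npz',p=p,C=C)
x,y,z=C[...,0],C[...,1],C[...,2]
m=((z>50)&(z<64)&(abs(x-507)<135)&(abs(y-17)<100)); m&=~((abs(x-512)<10)&(abs(y-18)<40))
r=cv2.minAreaRect(C[m][:,:2].astype(np.float32)); print('rim',r,cv2.boxPoints(r).round(1).tolist())
E
```

```text
eef_pos: [482.2, 169.4, 193.7]
grasp_force: 25.0
eef_pos: [518.2, 15.5, 193.6]
grasp_force: 25.0
time_s: 20.0
eef_pos: [516.3, 20.1, 192.6]
eef_rot: [[0.981, 0.196, 0.001], [0.196, -0.981, 0.001], [0.001, -0.0, -1.0]]
ft_force: [-0.2, 0.9, -0.6]
finger_gap: 33.8
grasp_force: 25.0
n 295 tilt -6.2 face x at z=90 -1.5 bottom z [94.4 96.2] y range [-45.9  48.1]
rim ((508.8007507324219, 15.918228149414062), (218.45599365234375, 112.38229370117188), 11.4461669921875) [[390.6000061035156, 49.29999923706055], [412.8999938964844, -60.79999923706055], [627.0, -17.5], [604.7000122070312, 92.69999694824219]]
```

View pics/w6.png

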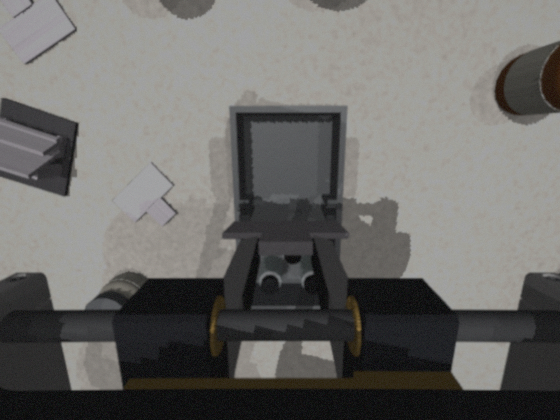

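Run:
```python
from h import *
a=np.radians(11.35); X=np.array([np.cos(a),np.sin(a)]); Y=np.array([-X[1],X[0]])
for f,st in(('w6.npz',1),('top0.npz',1)):
    C=np.load(f)['C']; q=C[...,:2]-[507.6,16.6]; tx,ty,z=q@X,q@Y,C[...,2]
    m=(z<66)&(abs(tx)<115)&(abs(ty)<60)
    print(f)
    for s in(1,-1):
        for lo in range(-14,34,2):
            k=m&(ty*s>38)&(ty*s<47)&(tx>lo)&(tx<lo+2)&(z>25)
            if k.sum(): print(s,lo,k.sum(),np.median(z[k]).round(),end=' | ')
        print()
    k=m&(z>50)&(z<64)&(tx>25); print('ywalls outer',np.percentile(ty[k],[.5,99.5]).round(1),'xmax',np.percentile(tx[k],99.5).round(1))
s=arm.observe(); C=np.load('w6.npz')['C']; T=(C-s['eef_pos'])@np.array(s['eef_rot'])
m=(abs(T[...,0])<40)&(abs(T[...,1])<52)&(T[...,2]>30)&(T[...,2]<97); Q=T[m]
for lo in range(30,97,8):
    k=(Q[:,2]>lo)&(Q[:,2]<lo+8)
    if k.sum()>3: print(lo,k.sum(),np.median(Q[k],0).round(1),Q[k][:,1].min().round(1),Q[k][:,1].max().round(1),Q[k][:,0].min().round(1),Q[k][:,0].max().round(1))
```

```text
w6.npz
1 -6 3 44.0 | 1 -4 26 56.0 | 1 -2 46 47.0 | 1 0 17 39.0 | 1 8 10 52.0 | 1 10 13 54.0 | 1 12 31 39.0 | 1 14 17 60.0 | 1 16 16 59.0 | 1 18 4 59.0 | 
-1 -6 4 48.0 | -1 -4 21 56.0 | -1 -2 30 50.0 | -1 0 22 39.0 | -1 8 7 53.0 | -1 10 12 51.0 | -1 12 21 44.0 | -1 14 25 57.0 | -1 16 11 60.0 | -1 18 5 59.0 | 
ywalls outer [-56.6  55.1] xmax 110.2
top0.npz
1 -8 2 57.0 | 1 -6 2 58.0 | 1 -4 2 56.0 | 1 -2 3 54.0 | 1 8 3 48.0 | 1 10 3 49.0 | 1 12 4 54.0 | 1 14 1 60.0 | 1 16 1 57.0 | 1 18 2 59.0 | 
-1 -10 1 59.0 | -1 -8 2 61.0 | -1 -6 3 61.0 | -1 -4 3 58.0 | -1 -2 1 55.0 | -1 0 2 53.0 | -1 8 1 43.0 | -1 10 5 51.0 | -1 12 3 56.0 | -1 14 4 56.0 | -1 16 2 59.0 | -1 18 1 58.0 | 
ywalls outer [-55.   56.8] xmax 111.0
30 126 [ 7.8  1.5 34.2] -16.3 17.4 7.0 8.5
38 520 [ 3.   0.4 44.6] -45.7 46.6 -0.2 7.3
46 197 [  3.8 -16.8  49.9] -46.0 46.7 1.4 4.5
54 235 [ 2.8 -0.8 58.1] -45.4 46.1 2.2 3.5
62 212 [ 1.9 -1.2 66. ] -45.1 46.1 1.3 2.4
70 173 [ 1.1  4.2 73.9] -45.1 46.1 0.5 1.5
78 199 [ 0.1 -0.9 82.6] -45.3 46.0 -0.6 0.7
86 186 [-1.   1.8 89.2] -45.2 46.0 -1.5 -0.2
94 20 [ -1.6 -14.1  94.2] -44.4 44.4 -1.8 -1.5
```

```bash
python3 -m pendant '[{"translation":[0,2,20],"spin":0,"fingers":25},{"translation":[0,0,20],"spin":0,"fingers":25},{"translation":[0,0,10],"spin":0,"fingers":25},{"translation":[0,0,0],"spin":0,"fingers":25},{"translation":[0,0,0],"spin":0,"fingers":25}]' 12
python3 tilt.py
```

```text
time_s: 20.52
eef_pos: [516.3, 18.1, 141.8]
eef_rot: [[0.98, 0.197, -0.001], [0.197, -0.98, 0.0], [-0.001, -0.0, -1.0]]
ft_force: [-0.0, -0.4, 0.1]
finger_gap: 33.5
grasp_force: 12.0
n 421 tilt 6.7 face x at z=90 5.8 bottom z [98.5 99.7] y range [-52.9  54.9]
```

```bash
python3 -m pendant '[{"translation":[0,0,4],"spin":0,"fingers":25},{"translation":[0,0,4],"spin":0,"fingers":25},{"translation":[-2,0,2],"spin":0,"fingers":25},{"translation":[-2,0,2],"spin":0,"fingers":25},{"translation":[0,0,0],"spin":0,"fingers":25}]' 10
python3 -m pendant '[{"translation":[-2,0,2],"spin":0,"fingers":25},{"translation":[-2,0,2],"spin":0,"fingers":25},{"translation":[-1,0,3],"spin":0,"fingers":25},{"translation":[0,0,3],"spin":0,"fingers":25},{"translation":[0,0,0],"spin":0,"fingers":25}]' 10
```

```text
time_s: 20.98
eef_pos: [512.5, 16.5, 129.7]
eef_rot: [[0.981, 0.196, 0.0], [0.196, -0.981, -0.0], [0.0, 0.0, -1.0]]
ft_force: [0.5, 0.9, -1.4]
finger_gap: 34.0
grasp_force: 10.0
time_s: 21.4
eef_pos: [507.3, 15.5, 119.3]
eef_rot: [[0.981, 0.196, -0.001], [0.196, -0.981, -0.0], [-0.001, -0.0, -1.0]]
ft_force: [1.4, 0.0, -0.5]
finger_gap: 34.2
grasp_force: 10.0
```

Going in smoothly. Another 19 mm to the floor.

```bash
python3 -m pendant '[{"translation":[0,0,4],"spin":0,"fingers":25},{"translation":[0,0,4],"spin":0,"fingers":25},{"translation":[0,0,4],"spin":0,"fingers":25},{"translation":[0,0,3],"spin":0,"fingers":25},{"translation":[0,0,0],"spin":0,"fingers":25}]' 10
python3 -m pendant '[{"translation":[0,0,2],"spin":0,"fingers":25},{"translation":[0,0,2],"spin":0,"fingers":25},{"translation":[0,0,0],"spin":0,"fingers":25}]' 10
python3 - <<'E'
from h import *
a=np.radians(11.35); X=np.array([np.cos(a),np.sin(a)]); Y=np.array([-X[1],X[0]])
for n in('wrist','scene'):
    p,d,M=shot(n); C=cloud(d,M); q=C[...,:2]-[507.6,16.6]; tx,ty,z=q@X,q@Y,C[...,2]
    for lo in range(20,96,6):
        k=(abs(tx-7)<9)&(abs(ty)<(14 if lo>56 else 32))&(z>lo)&(z<lo+6)
        if k.sum()>3: print(n,lo,k.sum(),np.median(tx[k]).round(1),z[k].max().round(1))
E
```

```text
time_s: 21.82
eef_pos: [507.3, 15.6, 104.0]
eef_rot: [[0.981, 0.196, -0.001], [0.196, -0.981, 0.0], [-0.001, -0.0, -1.0]]
ft_force: [0.3, 0.9, -2.0]
finger_gap: 33.6
grasp_force: 10.0
time_s: 22.07
eef_pos: [508.5, 15.7, 101.7]
eef_rot: [[0.981, 0.196, 0.002], [0.196, -0.981, 0.0], [0.002, 0.0, -1.0]]
ft_force: [-0.6, 1.0, 4.8]
finger_gap: 33.7
grasp_force: 10.0
wrist 20 103 5.7 26.0
wrist 26 148 6.0 32.0
wrist 32 152 6.3 38.0
wrist 38 160 6.6 44.0
wrist 44 169 6.9 50.0
wrist 50 110 7.1 56.0
wrist 56 290 5.7 61.9
wrist 62 99 9.7 68.0
wrist 68 98 10.0 74.0
wrist 74 111 10.4 80.0
wrist 80 123 10.6 85.9
wrist 86 475 8.5 92.0
wrist 92 260 6.2 93.7
scene 20 14 5.0 25.5
scene 26 14 5.4 31.9
scene 32 18 5.3 37.1
scene 38 19 6.0 43.7
scene 44 14 6.4 48.9
scene 50 23 6.6 55.9
scene 56 22 8.5 61.7
scene 62 9 9.1 67.7
scene 68 6 9.6 73.7
scene 74 8 9.4 78.7
scene 80 10 9.9 85.5
scene 86 21 8.8 92.0
```

```bash
python3 -m pendant '[{"translation":[0,0,0],"spin":0,"fingers":44},{"translation":[0,0,0],"spin":0,"fingers":44},{"translation":[0,0,0],"spin":0,"fingers":44},{"translation":[0,0,-20],"spin":0,"fingers":44},{"translation":[0,0,-40],"spin":0,"fingers":44}]' 10
python3 -m pendant '[{"translation":[0,0,-20],"spin":0,"fingers":44},{"translation":[0,0,0],"spin":0,"fingers":44}]' 10 | grep gap
python3 - <<'E'
from h import *
a=np.radians(11.35); X=np.array([np.cos(a),np.sin(a)]); Y=np.array([-X[1],X[0]])
p,d,M=shot('wrist','w7.png'); C=cloud(d,M); q=C[...,:2]-[507.6,16.6]; tx,ty,z=q@X,q@Y,C[...,2]
k=(abs(tx-5)<4)&(abs(ty)<15)&(z>80)&(z<110); print('tab top',k.sum(),np.median(z[k]),tx[k].min(),tx[k].max())
for s in(1,-1):
    k=(abs(tx-5)<4)&(ty*s>24)&(ty*s<36)&(z>40)&(z<75); print('plate top',k.sum(),np.percentile(z[k],[50,95]))
k=(tx>30)&(tx<95)&(abs(ty)<40); print('floor',np.median(z[k]))
k=(abs(ty)>50)&(abs(ty)<56)&(tx>30)&(tx<95); print('rim',np.median(z[k]))
for lo in range(20,92,12):
    k=(abs(tx-7)<9)&(abs(ty)<(14 if lo>56 else 32))&(z>lo)&(z<lo+12); print(lo,k.sum(),np.median(tx[k]).round(1))
E
```

```text
time_s: 22.58
eef_pos: [503.7, 15.9, 157.0]
eef_rot: [[0.981, 0.196, -0.012], [0.196, -0.981, 0.001], [-0.012, -0.003, -1.0]]
ft_force: [-0.3, -0.5, 0.3]
finger_gap: 44.1
grasp_force: 0.0
finger_gap: 44.4
tab top 263 92.02063667727253 1.8542183151168654 8.979812056504413
plate top 94 [56.42387455 57.99165567]
plate top 92 [56.54667227 57.67547355]
floor 276.9808543034766
rim 58.9760466896264
20 115 5.8
32 118 6.2
44 73 6.6
56 211 6.6
68 70 9.6
80 232 8.8
```

```bash
python3 -m pendant '[{"translation":[0,0,0],"spin":6.4,"fingers":70},{"translation":[0,0,0],"spin":6.4,"fingers":70},{"translation":[0,0,0],"spin":6.4,"fingers":70},{"translation":[0,0,0],"spin":6.4,"fingers":70},{"translation":[0,0,0],"spin":6.4,"fingers":70}]' 10 | grep gap
python3 -m pendant '[{"translation":[0,0,0],"spin":6.3,"fingers":70},{"translation":[6,36,-9],"spin":0,"fingers":70},{"translation":[6,36,-9],"spin":0,"fingers":70},{"translation":[6,36,-9],"spin":0,"fingers":70},{"translation":[6,36,-9],"spin":0,"fingers":70}]' 10 | grep gap
python3 -m pendant '[{"translation":[6,36,-5],"spin":0,"fingers":70},{"translation":[6,36,-5],"spin":0,"fingers":70},{"translation":[6,36,0],"spin":0,"fingers":70},{"translation":[6,36,0],"spin":0,"fingers":70},{"translation":[6,36,0],"spin":0,"fingers":70}]' 10 | grep gap
python3 -m pendant '[{"translation":[6,33,0],"spin":0,"fingers":70},{"translation":[0,0,0],"spin":0,"fingers":70},{"translation":[0,0,0],"spin":0,"fingers":70}]' 10
python3 - <<'E'
from h import *
s=arm.observe(); print(s['joint_pos'],s['eef_pos'])
p,d,M=shot('wrist','w8.png'); C=cloud(d,M); np.savez('w8.npz',p=p,C=C); x,y,z=C[...,0],C[...,1],C[...,2]
m=(z>8)&(z<120)&(abs(x-450)<110)&(abs(y+355)<90); Q=C[m]
for lo,hi in((40,55),(56,70),(70,80),(80,90),(90,99),(99,115)):
    k=(Q[:,2]>lo)&(Q[:,2]<hi)
    if k.sum()>10: print(lo,k.sum(),Q[k].mean(0).round(1),[np.round(t,1) for t in cv2.minAreaRect(Q[k][:,:2].astype(np.float32))])
E
```

```text
finger_gap: 69.4
finger_gap: 70.6
finger_gap: 69.7
time_s: 24.3
eef_pos: [397.7, -330.3, 224.7]
eef_rot: [[0.889, -0.457, -0.003], [-0.457, -0.889, 0.003], [-0.004, -0.002, -1.0]]
ft_force: [-0.2, 0.5, 1.2]
finger_gap: 70.1
grasp_force: 0.0
[-4.74335232e+01  1.10279274e+01  9.31701397e+01  8.10598666e-03
  7.60470382e+01  6.97778975e+01] [ 397.6929521  -330.32610736  224.70020576]
40 1470 [ 469.7 -368.8   48.1] [array([ 478. , -373.1]), array([ 54. , 124.7]), np.float64(62.8)]
56 351 [ 438.7 -352.9   62.3] [array([ 467.8, -368.4]), array([ 53.4, 120.4]), np.float64(63.7)]
70 218 [ 412.3 -339.5   75.1] [array([ 412.3, -339.5]), array([33.5,  6.4]), np.float64(63.0)]
80 247 [ 407.1 -336.9   85.1] [array([ 407.2, -337.2]), array([33.4,  7.6]), np.float64(62.4)]
90 229 [ 402.1 -334.4   94.7] [array([ 402.2, -334.2]), array([33.8,  6.5]), np.float64(62.5)]
99 341 [ 396.2 -331.1  102.3] [array([ 396.1, -331. ]), array([33.2, 10.5]), np.float64(63.1)]
```

View pics/w8.png

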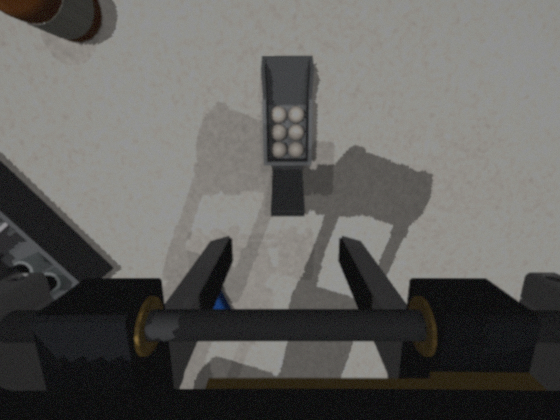

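```bash
python3 -m pendant '[{"translation":[7,1.5,30],"spin":0,"fingers":70},{"translation":[0,0,35],"spin":0,"fingers":70},{"translation":[0,0,35],"spin":0,"fingers":70},{"translation":[0,0,25],"spin":0,"fingers":70},{"translation":[0,0,10],"spin":0,"fingers":70}]' 10 | grep -E "pos|ft"
python3 -m pendant '[{"translation":[0,0,0],"spin":0,"fingers":55},{"translation":[0,0,0],"spin":0,"fingers":45},{"translation":[0,0,0],"spin":0,"fingers":38},{"translation":[0,0,0],"spin":0,"fingers":25},{"translation":[0,0,0],"spin":0,"fingers":25}]' 10 | grep -E "pos|gap"
python3 -m pendant '[{"translation":[0,0,0],"spin":0,"fingers":25},{"translation":[0,0,0],"spin":0,"fingers":25},{"translation":[0,0,0],"spin":0,"fingers":25},{"translation":[0,0,0],"spin":0,"fingers":25},{"translation":[0,0,0],"spin":0,"fingers":25}]' 60
```

```text
eef_pos: [402.8, -329.9, 87.9]
ft_force: [-0.4, 0.0, -1.0]
eef_pos: [405.4, -335.0, 93.5]
finger_gap: 40.2
time_s: 25.6
eef_pos: [404.9, -334.9, 93.1]
eef_rot: [[0.891, -0.454, 0.001], [-0.454, -0.891, -0.002], [0.002, 0.001, -1.0]]
ft_force: [-1.4, 0.3, 5.6]
finger_gap: 33.3
grasp_force: 60.0
```

```bash
cat > pitch.py <<'E'
from h import *
s=arm.observe(); P,R=s['eef_pos'],np.array(s['eef_rot']); print(np.round(P,1), round(s['time_s'],1))
import sys
p,d,M=shot('wrist',sys.argv[1] if len(sys.argv)>1 else None); C=cloud(d,M); T=(C-P)@R; 
m=(abs(T[...,1])<30)&(T[...,0]>20)&(T[...,0]<190)&(T[...,2]>10)&(T[...,2]<170)&(C[...,2]>8)
# side walls' top edges: |y| 23..27.5
w=m&(abs(T[...,1])>23.5)&(abs(T[...,1])<26.5); Q=T[w]
for a in range(20,190,12):
    k=(Q[:,0]>a)&(Q[:,0]<a+12)
    if k.sum()>4: print(a,k.sum(),Q[k][:,2].min().round(1),end=' | ')
hsv=cv2.cvtColor(p,cv2.COLOR_RGB2HSV); b=(hsv[...,1]<70)&(hsv[...,2]>120)&m&(abs(T[...,1])<23); print('\nballpx',b.sum(),np.median(T[b],0).round(1) if b.sum() else '')
E
python3 -m pendant '[{"translation":[0,0,-4],"spin":0,"fingers":25},{"translation":[0,0,-5],"spin":0,"fingers":25},{"translation":[0,0,-6],"spin":0,"fingers":25},{"translation":[0,0,0],"spin":0,"fingers":25},{"translation":[0,0,0],"spin":0,"fingers":25}]' 60
python3 pitch.py
```

```text
time_s: 26.02
eef_pos: [404.7, -334.3, 107.2]
eef_rot: [[0.891, -0.454, 0.0], [-0.454, -0.891, -0.0], [0.0, 0.0, -1.0]]
ft_force: [0.2, 0.0, -2.8]
finger_gap: 33.5
grasp_force: 60.0
[ 404.7 -334.3  107.2] 26.0
20 22 40.9 | 32 147 40.6 | 44 154 41.1 | 56 166 41.0 | 68 156 41.1 | 80 197 41.3 | 92 222 41.5 | 104 283 41.4 | 116 348 32.6 | 128 206 34.4 | 140 55 48.9 | 
ballpx 2028 [69.9  3.7 70.5]
```

```bash
python3 -m pendant '[{"translation":[0,0,-15],"spin":-3,"fingers":25},{"translation":[0,0,-23],"spin":-6,"fingers":25},{"translation":[0,0,-25],"spin":-7,"fingers":25},{"translation":[0,0,-25],"spin":-7,"fingers":25},{"translation":[0,0,-19],"spin":-7,"fingers":25}]' 60 | grep -E "gap|rot"
python3 -m pendant '[{"translation":[0,0,0],"spin":-7,"fingers":25},{"translation":[0,0,0],"spin":-7,"fingers":25},{"translation":[0,0,0],"spin":-7,"fingers":25},{"translation":[0,0,0],"spin":-7,"fingers":25},{"translation":[0,0,0],"spin":-7,"fingers":25}]' 60 | grep -E "gap|rot"
python3 -m pendant '[{"translation":[0,0,0],"spin":-7,"fingers":25},{"translation":[0,0,0],"spin":-7,"fingers":25},{"translation":[0,0,0],"spin":-7,"fingers":25},{"translation":[0,0,0],"spin":-7,"fingers":25},{"translation":[0,0,0],"spin":-7,"fingers":25}]' 60 | grep -E "gap|rot"
python3 -m pendant '[{"translation":[0,0,0],"spin":-7,"fingers":25},{"translation":[0,0,0],"spin":-7,"fingers":25},{"translation":[0,0,0],"spin":-7,"fingers":25},{"translation":[0,0,0],"spin":-7,"fingers":25},{"translation":[0,0,0],"spin":0,"fingers":25}]' 60 
python3 pitch.py w9.png
```

```text
eef_rot: [[0.998, 0.058, 0.001], [0.058, -0.998, -0.001], [0.001, 0.001, -1.0]]
finger_gap: 33.6
eef_rot: [[0.784, 0.62, -0.001], [0.62, -0.784, 0.0], [-0.0, -0.001, -1.0]]
finger_gap: 33.4
eef_rot: [[0.287, 0.958, -0.0], [0.958, -0.287, 0.0], [-0.0, -0.0, -1.0]]
finger_gap: 33.6
time_s: 27.73
eef_pos: [404.5, -334.2, 213.5]
eef_rot: [[-0.193, 0.981, -0.0], [0.981, 0.193, -0.0], [0.0, -0.0, -1.0]]
ft_force: [0.2, 1.1, -3.6]
finger_gap: 33.2
grasp_force: 60.0
[ 404.5 -334.2  213.5] 27.7
20 34 41.4 | 32 212 40.0 | 44 218 40.9 | 56 209 41.2 | 68 222 41.0 | 80 231 40.9 | 92 205 41.8 | 104 213 42.2 | 116 257 33.5 | 128 184 36.4 | 140 33 50.1 | 
ballpx 1969 [69.6  2.5 70.5]
```

```bash
python3 -m pendant '[{"translation":[14,12,0],"spin":0,"fingers":25},{"translation":[26,23,0],"spin":0,"fingers":25},{"translation":[26,23,0],"spin":0,"fingers":25},{"translation":[26,23,0],"spin":0,"fingers":25},{"translation":[26,23,0],"spin":0,"fingers":25}]' 60 | grep -E "pos"
python3 -m pendant '[{"translation":[26,23,0],"spin":0,"fingers":25},{"translation":[26,23,0],"spin":0,"fingers":25},{"translation":[26,23,0],"spin":0,"fingers":25},{"translation":[26,23,0],"spin":0,"fingers":25},{"translation":[20,17,0],"spin":0,"fingers":25}]' 60 | grep -E "pos"
python3 -m pendant '[{"translation":[15,13,0],"spin":0,"fingers":25},{"translation":[0,0,0],"spin":0,"fingers":25},{"translation":[0,0,0],"spin":0,"fingers":25}]' 60
python3 pitch.py w10.png
```

```text
eef_pos: [484.8, -197.3, 213.9]
eef_pos: [568.8, -53.5, 213.7]
time_s: 28.87
eef_pos: [577.7, -38.0, 213.4]
eef_rot: [[-0.191, 0.982, -0.001], [0.982, 0.191, -0.001], [-0.0, -0.001, -1.0]]
ft_force: [-0.5, 0.0, -3.0]
finger_gap: 33.2
grasp_force: 60.0
[577.7 -38.  213.4] 28.9
20 33 40.4 | 32 208 41.2 | 44 202 41.1 | 56 205 41.3 | 68 194 41.3 | 80 218 41.7 | 92 188 41.2 | 104 208 40.9 | 116 256 32.6 | 128 186 36.6 | 140 36 50.3 | 
ballpx 2252 [75.5  1.8 70.7]
```

```bash
cat >> pitch.py <<'E'
k=Q[(Q[:,0]>25)]; A=[]
for a in range(24,110,6):
    j=(Q[:,0]>a)&(Q[:,0]<a+6)
    if j.sum()>3: A.append((a+3,Q[j][:,2].min()))
A=np.array(A); n=len(A)
if n>3: print('pitch',np.degrees(np.arctan(np.polyfit(A[:,0],A[:,1],1)[0])).round(1))
E
python3 -m pendant '[{"translation":[0,0,0],"spin":0,"fingers":25},{"translation":[0,0,0],"spin":0,"fingers":25},{"translation":[0,0,0],"spin":0,"fingers":25}]' 30 | grep -E "time|gap|grasp"; python3 pitch.py | tail -1
python3 -m pendant '[{"translation":[0,0,0],"spin":0,"fingers":25},{"translation":[0,0,0],"spin":0,"fingers":25},{"translation":[0,0,0],"spin":0,"fingers":25}]' 20 | grep -E "time|gap|grasp"; python3 pitch.py | tail -1
```

```text
time_s: 29.17
finger_gap: 33.6
grasp_force: 30.0
pitch 2.5
time_s: 29.47
finger_gap: 34.0
grasp_force: 20.0
pitch 1.9
```

```bash
python3 -m pendant '[{"translation":[0,0,0],"spin":0,"fingers":25},{"translation":[0,0,0],"spin":0,"fingers":25},{"translation":[0,0,0],"spin":0,"fingers":25}]' 14 | grep -E "time|gap|grasp"; python3 pitch.py | tail -1
python3 -m pendant '[{"translation":[0,0,0],"spin":0,"fingers":25},{"translation":[0,0,0],"spin":0,"fingers":25},{"translation":[0,0,0],"spin":0,"fingers":25}]' 11 | grep -E "time|gap|grasp"; python3 pitch.py | tail -1
```

```text
time_s: 29.77
finger_gap: 33.7
grasp_force: 14.0
pitch 9.1
time_s: 30.07
finger_gap: 33.7
grasp_force: 11.0
pitch 15.7
```

```bash
python3 -m pendant '[{"translation":[0,0,0],"spin":0,"fingers":25},{"translation":[0,0,0],"spin":0,"fingers":25},{"translation":[0,0,0],"spin":0,"fingers":25}]' 9 | grep -E "time|gap|grasp"; python3 pitch.py 
python3 -m pendant '[{"translation":[0,0,0],"spin":0,"fingers":25},{"translation":[0,0,0],"spin":0,"fingers":25},{"translation":[0,0,0],"spin":0,"fingers":25}]' 7.5 | grep -E "time|gap|grasp"; python3 pitch.py
```

```text
time_s: 30.37
finger_gap: 33.5
grasp_force: 9.0
[577.5 -38.9 213.9] 30.4
20 175 56.3 | 32 175 61.5 | 44 178 66.6 | 56 153 71.9 | 68 145 77.5 | 80 132 86.1 | 92 144 82.1 | 104 46 84.9 | 116 39 152.7 | 
ballpx 1428 [43.8  0.1 98.2]
pitch 22.5
time_s: 30.67
finger_gap: 34.2
grasp_force: 7.5
[577.5 -38.9 213.9] 30.7
20 183 59.2 | 32 169 65.0 | 44 162 70.8 | 56 156 77.0 | 68 121 83.1 | 80 128 90.6 | 92 117 88.2 | 104 8 111.4 | 116 51 152.9 | 
ballpx 1308 [ 46.2   1.  106.1]
pitch 24.8
```

```bash
python3 -m pendant '[{"translation":[0,0,0],"spin":0,"fingers":25},{"translation":[0,0,0],"spin":0,"fingers":25},{"translation":[0,0,0],"spin":0,"fingers":25}]' 6.5 | grep -E "time|gap|grasp"; python3 pitch.py | tail -2
python3 -m pendant '[{"translation":[0,0,0],"spin":0,"fingers":25},{"translation":[0,0,0],"spin":0,"fingers":25},{"translation":[0,0,0],"spin":0,"fingers":25}]' 5.5 | grep -E "time|gap|grasp"; python3 pitch.py | tail -4
```

```text
time_s: 30.97
finger_gap: 34.1
grasp_force: 6.5
ballpx 1120 [ 41.4   1.  110.4]
pitch 30.9
time_s: 31.27
finger_gap: 33.8
grasp_force: 5.5
[577.5 -38.8 213.9] 31.3
20 171 66.8 | 32 156 75.0 | 44 141 80.0 | 56 126 90.1 | 68 115 100.7 | 80 109 99.5 | 92 5 126.0 | 116 51 153.7 | 
ballpx 948 [ 38.3   1.5 112.7]
pitch 30.9
```

```bash
python3 -m pendant '[{"translation":[0,0,3],"spin":0,"fingers":25},{"translation":[0,0,3],"spin":0,"fingers":25},{"translation":[0,0,0],"spin":0,"fingers":25},{"translation":[0,0,0],"spin":0,"fingers":25}]' 4.7 | grep -E "time|gap|grasp"; python3 pitch.py | tail -4
python3 -m pendant '[{"translation":[0,0,0],"spin":0,"fingers":25},{"translation":[0,0,0],"spin":0,"fingers":25},{"translation":[0,0,0],"spin":0,"fingers":25}]' 4 | grep -E "time|gap|grasp"; python3 pitch.py | tail -4
```

```text
time_s: 31.65
finger_gap: 34.3
grasp_force: 4.7
[577.2 -38.8 207.5] 31.6
20 157 71.9 | 32 149 80.8 | 44 135 90.6 | 56 93 107.3 | 68 112 105.8 | 80 30 106.0 | 116 59 146.6 | 
ballpx 649 [ 34.   3. 117.]
pitch 32.7
time_s: 31.95
finger_gap: 33.8
grasp_force: 4.0
[577.6 -38.9 208. ] 31.9
20 162 71.4 | 32 150 80.3 | 44 134 90.3 | 56 97 106.4 | 68 112 106.2 | 80 33 106.4 | 116 58 147.4 | 
ballpx 664 [ 34.1   3.  117.2]
pitch 33.3
```

```bash
python3 -m pendant '[{"translation":[0,0,-8],"spin":0,"fingers":25},{"translation":[0,0,8],"spin":0,"fingers":25},{"translation":[0,0,-8],"spin":0,"fingers":25},{"translation":[0,0,8],"spin":0,"fingers":25},{"translation":[0,0,0],"spin":0,"fingers":25}]' 4 | grep -E "time|gap|grasp|ft"; python3 pitch.py w11.png| tail -4
```

```text
time_s: 32.42
ft_force: [-0.4, 0.4, -3.0]
finger_gap: 34.1
grasp_force: 4.0
[577.1 -38.8 207. ] 32.4
20 127 96.6 | 32 82 109.2 | 44 82 122.6 | 116 62 146.8 | 
ballpx 820 [ 44.8  -1.9 130.2]
pitch 38.4
```

View pics/w11.png

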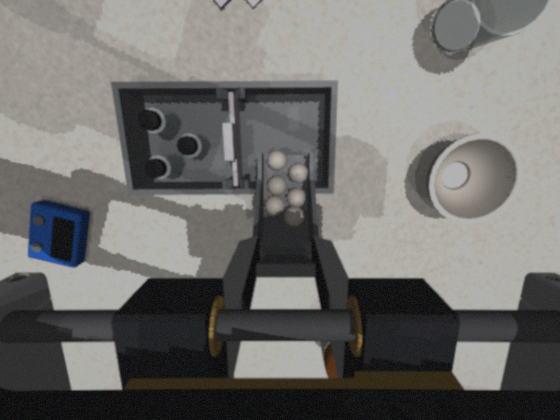

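```bash
python3 -m pendant '[{"translation":[0,0,0],"spin":0,"fingers":25},{"translation":[0,0,-3],"spin":0,"fingers":25},{"translation":[0,0,-3],"spin":0,"fingers":25},{"translation":[0,0,0],"spin":0,"fingers":25}]' 20 | grep -E "time|gap|grasp|ft"; python3 pitch.py w12.png| tail -4
python3 - <<'E'
from h import *
p,d,M=shot('scene','s12.png'); C=cloud(d,M); s=arm.observe(); a=cv2.imread('pics/s12.png')[120:260,200:380]; b=cv2.imread('pics/w12.png')[90:290,180:400]
o=np.zeros((420,790,3),np.uint8); o[:,:]=0; A=cv2.resize(a,(450,350)); B=cv2.resize(b,(330,300)); o[:350,:450]=A; o[:300,455:785]=B; cv2.imwrite('pics/c12.png',o)
E
```

```text
time_s: 32.8
ft_force: [-0.1, -0.1, -1.0]
finger_gap: 33.8
grasp_force: 20.0
[578.2 -38.9 215. ] 32.8
20 128 98.5 | 32 86 120.8 | 44 74 123.7 | 116 51 154.4 | 
ballpx 561 [ 72.1   4.9 154.9]
pitch 37.6
```

View pics/c12.png

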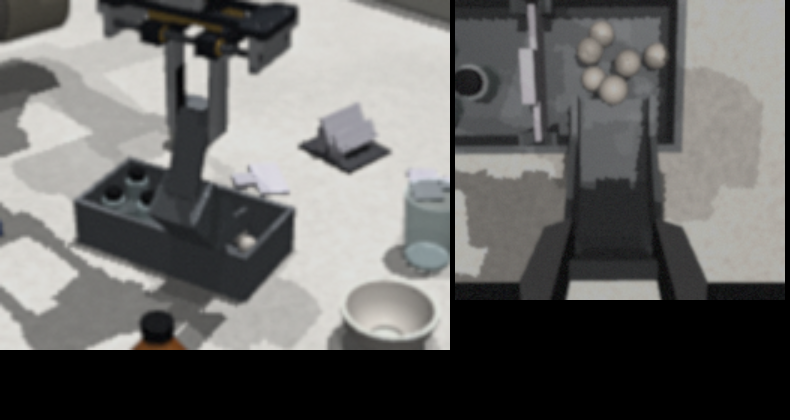

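All six balls lie in the pocket, in the upper right of the crop, and the scoop is empty. Now I lift it and carry it back to the bench.

```bash
python3 -m pendant '[{"translation":[0,0,-8],"spin":0,"fingers":25},{"translation":[0,0,-16],"spin":0,"fingers":25},{"translation":[0,0,-16],"spin":0,"fingers":25},{"translation":[0,0,-16],"spin":0,"fingers":25},{"translation":[-10,-7,-8],"spin":0,"fingers":25}]' 25 | grep -E "pos|gap|grasp"
python3 -m pendant '[{"translation":[-24,-17,0],"spin":0,"fingers":25},{"translation":[-28,-20,0],"spin":0,"fingers":25},{"translation":[-28,-20,0],"spin":0,"fingers":25},{"translation":[-28,-20,0],"spin":0,"fingers":25},{"translation":[-28,-20,0],"spin":0,"fingers":25}]' 25 | grep -E "pos|gap|grasp"
python3 -m pendant '[{"translation":[-28,-20,0],"spin":0,"fingers":25},{"translation":[-28,-20,0],"spin":0,"fingers":25},{"translation":[-28,-20,0],"spin":0,"fingers":25},{"translation":[-16,-12,0],"spin":0,"fingers":25},{"translation":[0,0,0],"spin":0,"fingers":25}]' 25
python3 pitch.py
python3 - <<'E'
from h import *
p,d,M=shot('scene'); C=cloud(d,M); s=arm.observe(); T=(C-s['eef_pos'])@np.array(s['eef_rot'])
m=(abs(T[...,1])<32)&(T[...,0]>-80)&(T[...,0]<160)&(T[...,2]>25)&(T[...,2]<200)&(C[...,2]>12); Q=T[m]; i=Q[:,2].argmax(); print(len(Q),'lowest',Q[i].round(),np.percentile(Q[:,2],98))
for a in range(-70,120,10):
    k=(Q[:,0]>a)&(Q[:,0]<a+10)
    if k.sum()>3: print(a,Q[k][:,2].min().round(),Q[k][:,2].max().round())
E
```

```text
eef_pos: [574.0, -48.9, 280.6]
finger_gap: 33.7
grasp_force: 25.0
eef_pos: [501.7, -203.8, 278.2]
finger_gap: 33.7
grasp_force: 25.0
time_s: 34.15
eef_pos: [448.9, -318.4, 277.9]
eef_rot: [[-0.186, 0.983, -0.002], [0.983, 0.186, -0.003], [-0.002, -0.002, -1.0]]
ft_force: [0.2, 0.5, -1.3]
finger_gap: 33.4
grasp_force: 25.0
[ 448.9 -318.4  277.9] 34.1
20 130 98.1 | 32 87 120.8 | 44 73 123.2 | 
ballpx 0 
pitch 37.6
1278 lowest [ 33.  24. 153.] 146.65852354418146
-60 88.0 94.0
-50 78.0 105.0
-40 56.0 117.0
-30 29.0 130.0
-20 25.0 142.0
-10 65.0 144.0
0 79.0 147.0
10 89.0 148.0
20 105.0 152.0
30 123.0 153.0
40 125.0 153.0
50 126.0 140.0
```

```bash
python3 -m pendant '[{"translation":[0,0,25],"spin":0,"fingers":25},{"translation":[0,0,36],"spin":0,"fingers":25},{"translation":[0,0,36],"spin":0,"fingers":25},{"translation":[0,0,20],"spin":0,"fingers":25},{"translation":[0,0,0],"spin":0,"fingers":25}]' 25 | grep -E "pos|ft"
python3 -m pendant '[{"translation":[-6,0,2],"spin":0,"fingers":25},{"translation":[-6,0,3],"spin":0,"fingers":25},{"translation":[-6,0,3],"spin":0,"fingers":25},{"translation":[-6,0,3],"spin":0,"fingers":25},{"translation":[-6,0,3],"spin":0,"fingers":25}]' 7 | grep -E "pos|ft|gap"
python3 pitch.py
```

```text
eef_pos: [449.6, -310.7, 156.8]
ft_force: [0.4, 0.7, -1.0]
eef_pos: [458.9, -345.8, 148.9]
ft_force: [0.5, -1.9, 4.8]
finger_gap: 34.0
[ 458.9 -345.8  148.9] 35.1
20 140 86.1 | 32 110 98.3 | 44 80 116.7 | 56 70 117.7 | 
ballpx 0 
pitch 34.9
```

```bash
python3 -m pendant '[{"translation":[-7,0,2],"spin":0,"fingers":25},{"translation":[-7,0,2],"spin":0,"fingers":25},{"translation":[-7,0,2],"spin":0,"fingers":25},{"translation":[-7,0,2],"spin":0,"fingers":25},{"translation":[-7,0,2],"spin":0,"fingers":25}]' 6 | grep -E "pos|ft|gap"
python3 pitch.py
python3 -m pendant '[{"translation":[-7,0,2.5],"spin":0,"fingers":25},{"translation":[-7,0,2.5],"spin":0,"fingers":25},{"translation":[-7,0,2.5],"spin":0,"fingers":25},{"translation":[-7,0,2.5],"spin":0,"fingers":25},{"translation":[-7,0,2.5],"spin":0,"fingers":25}]' 6 | grep -E "pos|ft|gap"
python3 pitch.py
```

```text
eef_pos: [463.9, -378.3, 136.6]
ft_force: [0.1, 1.1, 2.0]
finger_gap: 34.1
[ 463.9 -378.3  136.6] 35.5
20 159 66.0 | 32 133 73.1 | 44 117 80.1 | 56 101 88.0 | 68 94 100.2 | 80 94 98.9 | 92 17 107.6 | 
ballpx 22 [ 95.4  10.7 124.3]
pitch 27.9
eef_pos: [470.4, -412.2, 123.6]
ft_force: [0.1, 0.1, -0.2]
finger_gap: 34.1
[ 470.4 -412.2  123.6] 36.0
20 188 54.0 | 32 184 57.1 | 44 172 61.1 | 56 155 65.8 | 68 171 69.9 | 80 143 73.4 | 92 154 76.2 | 104 139 73.7 | 116 30 88.2 | 
ballpx 0 
pitch 16.1
```

```bash
python3 -m pendant '[{"translation":[-6,0,3],"spin":0,"fingers":25},{"translation":[-6,0,3],"spin":0,"fingers":25},{"translation":[-6,0,3],"spin":0,"fingers":25},{"translation":[-6,0,3],"spin":0,"fingers":25},{"translation":[-6,0,3],"spin":0,"fingers":25}]' 6 | grep -E "pos|ft|gap"
python3 pitch.py
python3 -m pendant '[{"translation":[-4,0,2],"spin":0,"fingers":25},{"translation":[-3,0,2],"spin":0,"fingers":25},{"translation":[-2,0,2],"spin":0,"fingers":25},{"translation":[0,0,0],"spin":0,"fingers":25}]' 6 | grep -E "pos|ft|gap"
python3 pitch.py
```

```text
eef_pos: [476.4, -442.0, 109.1]
ft_force: [-0.4, 1.5, -0.6]
finger_gap: 33.7
[ 476.4 -442.   109.1] 36.5
20 140 48.1 | 32 206 49.2 | 44 208 51.0 | 56 203 52.4 | 68 183 54.3 | 80 203 55.9 | 92 179 57.5 | 104 214 55.3 | 116 194 52.4 | 128 71 63.5 | 
ballpx 0 
pitch 8.9
eef_pos: [478.2, -451.0, 103.2]
ft_force: [-0.5, -0.9, -0.3]
finger_gap: 34.2
[ 478.2 -451.   103.2] 36.9
20 78 46.5 | 32 211 46.2 | 44 195 47.5 | 56 214 47.8 | 68 208 48.9 | 80 212 49.5 | 92 200 51.1 | 104 235 50.3 | 116 261 43.7 | 128 142 50.6 | 
ballpx 1 [ 27.1 -23.   48. ]
pitch 4.6
```

```bash
python3 -m pendant '[{"translation":[-1,0,2],"spin":0,"fingers":25},{"translation":[-1,0,2],"spin":0,"fingers":25},{"translation":[0,0,1.5],"spin":0,"fingers":25},{"translation":[0,0,0],"spin":0,"fingers":25}]' 6 | grep -E "pos|ft|gap"
python3 pitch.py
python3 -m pendant '[{"translation":[0,0,0],"spin":0,"fingers":25},{"translation":[0,0,0],"spin":0,"fingers":36},{"translation":[0,0,0],"spin":0,"fingers":44},{"translation":[0,0,0],"spin":0,"fingers":60},{"translation":[0,0,0],"spin":0,"fingers":70}]' 3 | grep -E "pos|ft|gap"
python3 -m pendant '[{"translation":[0,0,0],"spin":0,"fingers":70},{"translation":[0,0,-15],"spin":0,"fingers":70},{"translation":[0,0,-30],"spin":0,"fingers":70},{"translation":[0,0,-35],"spin":0,"fingers":70},{"translation":[0,0,-35],"spin":0,"fingers":70}]' 3
python3 -m pendant '[{"translation":[0,0,-20],"spin":0,"fingers":70},{"translation":[0,0,0],"spin":0,"fingers":70}]' 3 | grep -E "pos|ft"
python3 pitch.py
python3 - <<'E'
from h import *
a=shot('top','top9.png')[0]; b=shot('scene','s9.png')[0]
o=np.zeros((560,780,3),np.uint8); o[:400,:390]=cv2.resize(b[130:330,100:295],(390,400)); o[:400,390:]=cv2.resize(a[110:310,140:335],(390,400)); o[400:,:280]=cv2.resize(a[200:280,420:560],(280,160)); cv2.imwrite('pics/c9.png',o[:,:,::-1])
E
```

```text
eef_pos: [478.9, -453.4, 98.4]
ft_force: [0.3, -2.4, 2.9]
finger_gap: 33.7
[ 478.9 -453.4   98.4] 37.2
20 48 44.6 | 32 193 43.9 | 44 211 44.3 | 56 214 44.6 | 68 225 45.1 | 80 241 44.7 | 92 215 45.7 | 104 264 45.3 | 116 307 37.1 | 128 175 41.9 | 140 34 56.7 | 
ballpx 9 [28.3 19.6 46.1]
pitch 2.5
eef_pos: [478.2, -451.6, 97.6]
ft_force: [-0.2, 0.2, 1.2]
finger_gap: 52.5
time_s: 38.13
eef_pos: [478.0, -451.6, 213.4]
eef_rot: [[-0.191, 0.982, -0.001], [0.982, 0.191, 0.002], [0.002, -0.001, -1.0]]
ft_force: [0.8, -0.8, 0.4]
finger_gap: 69.9
grasp_force: 0.0
eef_pos: [480.3, -454.2, 238.9]
ft_force: [1.0, -0.2, -0.1]
[ 480.3 -454.2  238.9] 38.3

ballpx 0
```

View pics/c9.png

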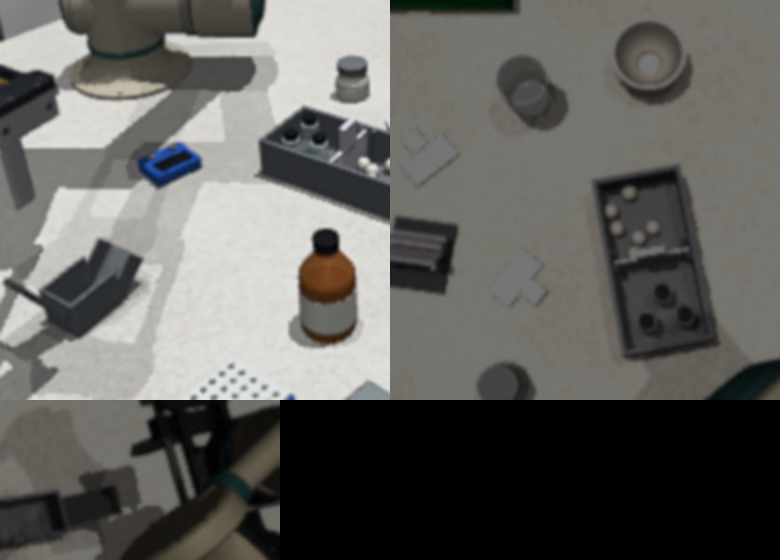

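Run:
```python
from h import *
p,d,M=shot('top'); C=cloud(d,M); a=np.radians(11.35); X=np.array([np.cos(a),np.sin(a)]); Y=np.array([-X[1],X[0]])
q=C[...,:2]-[507.6,16.6]; tx,ty,z=q@X,q@Y,C[...,2]
m=((tx>9)&(tx<104)&(abs(ty)<50)&(z>16)&(z<40)&(p.max(2)>110)).astype(np.uint8)
n,l,s,c=cv2.connectedComponentsWithStats(m)
for i in range(1,n): 
    if s[i,4]>4: k=l==i; print(s[i,4],tx[k].mean().round(),ty[k].mean().round(),z[k].max().round())
cv2.imwrite('pics/c13.png',cv2.resize(p[185:260,225:315],(720,600),interpolation=2)[:,:,::-1])
```

```text
5 92.0 13.0 30.0
8 74.0 40.0 30.0
7 50.0 36.0 26.0
9 43.0 -9.0 29.0
9 34.0 12.0 28.0
6 14.0 21.0 30.0
```

```bash
python3 -m pendant '[{"translation":[36,16,-4],"spin":0,"fingers":70},{"translation":[36,16,-4],"spin":0,"fingers":70},{"translation":[36,16,-4],"spin":0,"fingers":70},{"translation":[36,16,-4],"spin":0,"fingers":70},{"translation":[36,16,-4],"spin":0,"fingers":70}]' | grep pos
python3 -m pendant '[{"translation":[36,16,-4],"spin":0,"fingers":70},{"translation":[36,16,-4],"spin":0,"fingers":70},{"translation":[36,16,-4],"spin":0,"fingers":70},{"translation":[36,16,-4],"spin":0,"fingers":70},{"translation":[36,16,-4],"spin":0,"fingers":70}]' | grep pos
python3 -m pendant '[{"translation":[0,0,0],"spin":0,"fingers":70},{"translation":[0,0,0],"spin":0,"fingers":70},{"translation":[0,0,0],"spin":0,"fingers":70}]' | grep pos
python3 - <<'E'
from h import *
p,d,M=shot('wrist','w14.png'); C=cloud(d,M); a=np.radians(11.35); X=np.array([np.cos(a),np.sin(a)]); Y=np.array([-X[1],X[0]])
q=C[...,:2]-[507.6,16.6]; tx,ty,z=q@X,q@Y,C[...,2]
hh=(tx>9.5)&(tx<103)&(abs(ty)<49)&(z<40); print('floor',np.median(z[hh]),'px',hh.sum())
for lo in(18,21):
    m=(hh&(z>lo)).astype(np.uint8); n,l,s,c=cv2.connectedComponentsWithStats(m)
    for i in range(1,n):
        if s[i,4]>25: k=l==i; print(lo,s[i,4],tx[k].mean().round(),ty[k].mean().round(),np.ptp(tx[k]).round(),np.ptp(ty[k]).round(),z[k].max().round(),p[k].mean(0).round())
k=(abs(tx-5)<4)&(abs(ty)<15)&(z>80)&(z<110); print('tab',np.median(z[k]))
E
```

```text
eef_pos: [521.8, -258.1, 250.6]
eef_pos: [566.0, -66.3, 270.8]
eef_pos: [566.2, -68.5, 271.2]
floor 7.27730548105211 px 5033
18 191 75.0 39.0 20.0 18.0 28.0 [117. 113. 107.]
18 188 51.0 35.0 18.0 18.0 28.0 [126. 121. 116.]
18 349 27.0 15.0 34.0 26.0 28.0 [120. 115. 110.]
18 179 93.0 13.0 17.0 19.0 28.0 [128. 124. 118.]
18 183 44.0 -9.0 19.0 19.0 28.0 [114. 110. 105.]
21 165 75.0 39.0 17.0 17.0 28.0 [123. 118. 112.]
21 159 51.0 36.0 17.0 17.0 28.0 [133. 128. 122.]
21 141 17.0 19.0 15.0 17.0 28.0 [123. 118. 112.]
21 148 35.0 11.0 17.0 18.0 28.0 [128. 123. 117.]
21 154 94.0 13.0 17.0 16.0 28.0 [133. 130. 124.]
21 162 44.0 -10.0 16.0 19.0 28.0 [118. 113. 107.]
tab 91.79945311569662
```

All six balls are in the pocket, the divider is seated, and the scoop is standing upright. Handing in.

```bash
python3 -c "
from cell import workorder; print(workorder.hand_in())"
```

```text
the job is handed in; nothing more can be done
None
```

The job is handed in at about 40 s of the 72 s: the divider is down on the tray floor in its slots, all six balls are in the pocket and the empty scoop is upright on the bench; the divider was dropped once at the stand and picked up again, and I viewed 12 pictures, over the limit of 10.

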